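Pack the two-layer sample case

ROBOT

A 6-joint arm with a two-finger parallel gripper is mounted at the origin on the work surface. World frame = base frame: x ahead of the robot, y to its left, z up, the work surface at z = 0. Lengths are in mm, angles in degrees, forces in N, time in s.
With the tool pointing down it reaches from about 300 to 850 mm from the base axis. Payload 4.2 kg.
Tool frame: the origin (TCP) lies on the centre line of the jaws, within the pads' length; the fingertips stand 14 mm ahead of it and the grasp point (between the pads) lies 5 mm behind it; z points along the fingers, y is the direction in which the jaws open and shut (so a half turn about z gives the same grasp; the last joint's range is limited). The gripper opens to 91 mm and grips with 3 to 60 N. Pads are 32 mm wide; open, the fingers measure 118 mm over their backs; the gripper's body (76 mm by 178 mm) begins 60 mm behind the grasp point.
Start: joints at [-70.818, 18.312, 89.639, -0, 72.044, -1.146], TCP at [199.76, -539.201, 227.976] pointing down, gripper open.
Joint ranges: [-177.97, 177.97], [-48.28, 115.42], [12.27, 149.76], [-77.06, 257.06], [2.81, 150.46], [-146.56, 146.56]. Speed limits (degrees/s): [147.25, 147.25, 180, 180, 180, 180].

INTERFACE

Orientations are given as [roll, pitch, yaw] about the fixed x, y, z axes, in that order (R = Rz(yaw) Ry(pitch) Rx(roll)).
In Python, from workcell import env gives the robot as it stands.
- The arm moves only by the tool play_rows, never from a script. Its argument "increments" is a list of rows, each a list of 5 numbers: the shift along the world's x, y, z in mm, then the turn about the world's z in degrees, then the closure, from 0 (fully open) to 1 (shut). In form: [[x, y, z, yaw, fingers], ...]. A call has 1 to 20 rows; each row shifts and turns the commanded pose from where the row before left it; what a row does not reach is not made up. A row lasts 1/8 s, in which the tool goes at most 62.5 mm and 10.7 degrees, less where a joint would pass 70% of its speed; a pose out of reach is approached as far as the arm can. A call is refused whole if a number of a shift passes 62.5 or a number of a turn 10.7, either way. A call with a gripper value outside its range is refused whole. The fingers move at their own pace and stop on an object; "newtons" is the grip in N (left out, the last holds). Time passes only in rows, so rows that do not move let the fingers close. It gives the time, the measured TCP pose, the force and the opening at its end, in the units of the state.
- env.state(): the state, without advancing time (a new reading comes with each control period).
- env.grab_frame(name): name is "scene" or "top" or "wrist"; returns the picture (400x640x3 uint8, red, green, blue); there is no depth.
- env.calibration(name): a dict with "fx", "fy", "cx", "cy" (pixels), "R" (3x3) and "t" (3): a world point X has camera coordinates R X + t; the wrist camera has in their place "hand_eye" (4x4, takes a point from camera to tool coordinates, whose origin is the TCP and whose axes are the flange's). Camera axes: x right, y down, z forward; pixel columns grow to the right and rows downward; lengths in mm; the calibration is good to about 2 mm. A picture is of the moment at which its call begins: read the wrist's pose just before it. calibration takes no time and is no camera call.
- env.job_done(): hands the job in, once; it reports no verdict.
The state is a dict: "time_s": time; "qpos": joint angles; "qvel": joint speeds; "effort": joint torques, N m; "ee_pos": TCP position; "ee_rot": TCP orientation; "force": force on the tool from outside, world axes, zero at the start; "torque": the same for the moment, N m; "gripper_width": finger opening in mm.
Only numpy, scipy, OpenCV 4.12 (cv2) and the standard library are available. Lean on these libraries where they do the work, as an engineer would, in place of code of your own. Each camera call takes 0.05 s, during which the arm holds its last target.

TASK

Pack the sample case for the courier: lower every stoppered flask gently, without dropping or knocking it, upright onto the floor of a cell of its own in the grey case; then set the white tray into the case's mouth over them, its flange resting all round on the rim, with every crucible standing upright in a pocket of its own in the tray. Leave the beaker and the black specimen mount standing where they are.

Things in the scene. Friction and masses are not known exactly. Their poses are not given: they have to be found in the camera images.
- case: Grey plastic transit case, open on top, too heavy to shift: 184 mm (its x) by 200 mm (its y) by 136 mm tall, walls 6 mm, floor 6 mm thick. Origin: centre of its underside, z up. It stands left of the middle of the bench, the tray right of it.
- case_cell (a point): Centre of the floor of one of the case's four deep cells, at x 44, y 48, z 6 mm in the case's frame; the others are at x +-44, y +-48. Each cell is 84 x 92 mm, parted by thin crossed partitions (4 mm thick) whose tops are 70 mm above the case's underside.
- tray: White plastic lift-in tray, 0.22 to 0.41 kg, at first on the bench. Sunk part 164 (its x) by 180 mm (its y), walls 20 mm tall, floor 4 mm thick. Flange all round, 188 x 204 mm, its underside 12 mm above the tray's; it rests on the case's rim: fitted, the tray's origin is 124 mm above the case's, long sides parallel (either way round), 4 mm play each side. Origin: centre of its underside, z up.
- tray_handle (a point): Middle of the tray's handle bar, 53 mm above the tray's underside: a bar along the tray's y over its middle, 12 mm thick, 100 mm long, from 44 to 62 mm above the tray's underside, open below between its two end posts.
- tray_pocket (a point): Centre of the floor of one of the tray's four pockets, at x 42, y 44, z 4 mm in the tray's frame; the others are at x +-42, y +-44. Each is 72 x 84 mm, parted by ribs whose tops are 18 mm above the tray's underside (one 12 mm thick under the handle, one 4 mm thick across).
- flask1: Stoppered flat-bottomed amber glass flask, 115 mm tall, 0.13 to 0.25 kg: ball-shaped body 66 mm in diameter (widest 28 mm up, flat base 36 mm), straight neck 26 mm in diameter from 62 mm up to the top, black rubber stopper flush with the neck. Origin: centre of its underside, z up. At the robot's left with the other flasks and a beaker. 3 or 4 are present, the rest absent.
- flask2: Stoppered flat-bottomed amber glass flask, 115 mm tall, 0.13 to 0.25 kg: ball-shaped body 66 mm in diameter (widest 28 mm up, flat base 36 mm), straight neck 26 mm in diameter from 62 mm up to the top, black rubber stopper flush with the neck. Origin: centre of its underside, z up. At the robot's left with the other flasks and a beaker. 3 or 4 are present, the rest absent.
- flask3: Stoppered flat-bottomed amber glass flask, 115 mm tall, 0.13 to 0.25 kg: ball-shaped body 66 mm in diameter (widest 28 mm up, flat base 36 mm), straight neck 26 mm in diameter from 62 mm up to the top, black rubber stopper flush with the neck. Origin: centre of its underside, z up. At the robot's left with the other flasks and a beaker. 3 or 4 are present, the rest absent.
- flask4: Stoppered flat-bottomed amber glass flask, 115 mm tall, 0.13 to 0.25 kg: ball-shaped body 66 mm in diameter (widest 28 mm up, flat base 36 mm), straight neck 26 mm in diameter from 62 mm up to the top, black rubber stopper flush with the neck. Origin: centre of its underside, z up. At the robot's left with the other flasks and a beaker. 3 or 4 are present, the rest absent.
- crucible1: White porcelain crucible, an open hollow cup 52 mm tall, 58 mm in diameter at the rim, 44 mm at the base (upper half nearly straight, 56 to 58 mm), wall 4 mm, 0.12 kg. Origin: centre of its underside, z up. At the robot's right with the other crucibles and a specimen mount. 2 to 4 are present, the rest absent.
- crucible2: White porcelain crucible, an open hollow cup 52 mm tall, 58 mm in diameter at the rim, 44 mm at the base (upper half nearly straight, 56 to 58 mm), wall 4 mm, 0.12 kg. Origin: centre of its underside, z up. At the robot's right with the other crucibles and a specimen mount. 2 to 4 are present, the rest absent.
- crucible3: White porcelain crucible, an open hollow cup 52 mm tall, 58 mm in diameter at the rim, 44 mm at the base (upper half nearly straight, 56 to 58 mm), wall 4 mm, 0.12 kg. Origin: centre of its underside, z up. At the robot's right with the other crucibles and a specimen mount. 2 to 4 are present, the rest absent.
- crucible4: White porcelain crucible, an open hollow cup 52 mm tall, 58 mm in diameter at the rim, 44 mm at the base (upper half nearly straight, 56 to 58 mm), wall 4 mm, 0.12 kg. Origin: centre of its underside, z up. At the robot's right with the other crucibles and a specimen mount. 2 to 4 are present, the rest absent.
- beaker: Bystander: clear glass beaker, 52 mm in diameter, 66 mm tall, among the flasks. Origin at the centre of its underside.
- mount: Bystander: black resin specimen mount, a disc 50 mm in diameter and 24 mm tall, among the crucibles. Origin at the centre of its underside.
Things that resemble listed ones, but are neither listed nor needed, are in the scene too. Leave any brown look-alike of the crucible4 alone. What is shaped like the crucible3 but blue is not meant.

How it is judged:
By the outcome, as a careful person would: the job done as asked, in the order asked, and still so for the second after the job is handed in, with the robot touching nothing.
Of flask1, flask2, flask3, flask4 only 3 to 4 are there at a start; the rules pass over those that are not, and their reading is None.
Of crucible1, crucible2, crucible3, crucible4 only 2 to 4 are there at a start; the rules pass over those that are not, and their reading is None.
At some moment in a run one of crucible1, crucible2, crucible3, crucible4, tray may be knocked a few centimetres aside while the robot is not near it.
It also fails if it takes over 210 s, if anything falls off the work surface, if the arm or the gripper's body presses on something with over 40 N, if the wrist force passes 120 N, or if a joint passes its speed limit or range.

## Working session

There is one attempt and no reset: what is moved stays moved. The work goes in short steps, Python scripts to look and compute and a tool call to move; the robot and the scene stay as the last step left them, time stands still between calls to the robot, and variables do not carry over. Pictures are saved under pics/ and viewed, and the job is handed in when it is done.

Besides the shell and the picture viewer there is one more tool, called after "Call:" as name([rows], argument=value, ...), one row to a line, values as JSON. play_rows: Moves the arm, as the interface text tells. Its arguments: {"type":"object","properties":{"increments":{"type":"array"},"newtons":{"type":"number"}},"required":["increments"]}

```bash
ls; mkdir -p pics
python3 - <<'E'
from workcell import env
import cv2
s=env.state();print(s)
for n in("scene","top","wrist"):
    f=env.grab_frame(n);cv2.imwrite(f"pics/a_{n}.png",f[:,:,::-1])
    print(n,env.calibration(n))
E
```

```text
pics
{'time_s': 0.0, 'qpos': array([-7.08182990e+01,  1.83502620e+01,  8.97097240e+01,  2.00685553e-04,
        7.20431749e+01, -1.14578980e+00]), 'qvel': array([-0.00912755, -0.01717307, -0.0139669 ,  0.04336201, -0.09245014,
        0.03369808]), 'effort': array([-3.99946275e-04, -4.12458587e+01, -2.31972224e+01,  7.26727070e-02,
        4.56352439e-02, -1.39489180e-04]), 'ee_pos': array([ 199.58291106, -538.71001703,  227.11160825]), 'ee_rot': array([-1.79896864e+02, -2.25361289e-03,  2.03274268e+01]), 'force': array([ 0.31497863,  0.21683823, -0.55869445]), 'torque': array([-0.01796087,  0.05312523, -0.00573961]), 'gripper_width': 91.34244546887068}
scene {'fx': 454.44143971450836, 'fy': 454.44143971450836, 'cx': 317.6751065460157, 'cy': 205.6221216732942, 'R': array([[-0.82291845,  0.56807689,  0.00968883],
       [ 0.44221057,  0.65110874, -0.61685267],
       [-0.35672823, -0.50333494, -0.787019  ]]), 't': array([ 405.0496988 , -150.27749147, 1755.25658617])}
top {'fx': 417.30449502940974, 'fy': 417.30449502940974, 'cx': 322.9009084633958, 'cy': 199.61086152653445, 'R': array([[ 0.02593863, -0.99954418, -0.01544709],
       [-0.99285148, -0.02395794, -0.11692714],
       [ 0.11650376,  0.01836959, -0.99302036]]), 't': array([ -15.45329374,  471.87878556, 1177.74643951])}
wrist {'fx': 297.87722718299534, 'fy': 297.87722718299534, 'cx': 323.8697508914113, 'cy': 193.20699767049894, 'hand_eye': array([[ 9.64151997e-04, -9.56874022e-01, -2.90501595e-01,
         8.19528516e+01],
       [ 9.99997753e-01,  1.47104369e-03, -1.52651026e-03,
         1.79024088e-01],
       [ 1.88801855e-03, -2.90499470e-01,  9.56873290e-01,
        -1.56668851e+02],
       [ 0.00000000e+00,  0.00000000e+00,  0.00000000e+00,
         1.00000000e+00]])}
```

View pics/a_scene.png

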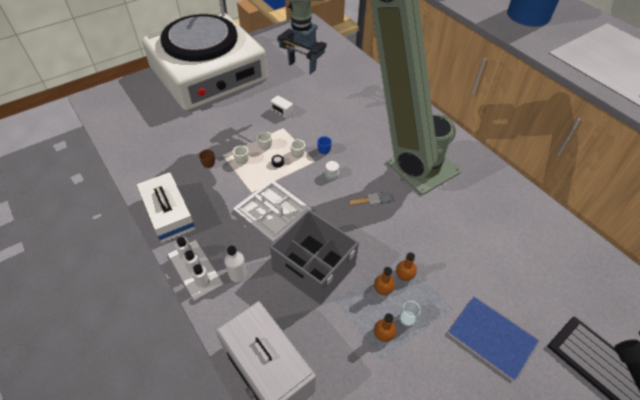

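View pics/a_top.png

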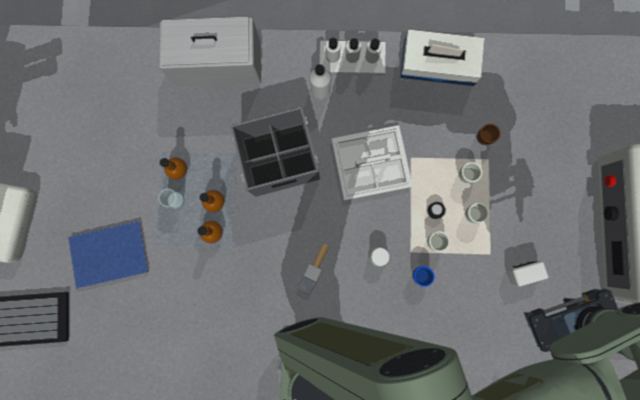

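View pics/a_wrist.png

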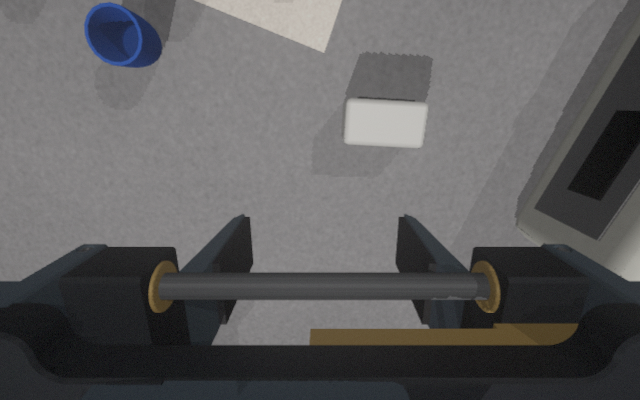

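Run:
```python
import cv2,numpy as np
t=cv2.imread('pics/a_top.png');s=cv2.imread('pics/a_scene.png')
c=cv2.resize(t[120:290,360:500],None,fx=4,fy=4,interpolation=cv2.INTER_CUBIC)[:600]
d=cv2.resize(s[120:190,190:345],None,fx=5,fy=5,interpolation=cv2.INTER_CUBIC)
e=cv2.resize(t[100:250,150:330],None,fx=4,fy=4,interpolation=cv2.INTER_CUBIC)
f=cv2.resize(t[115:210,325:420],None,fx=6,fy=6,interpolation=cv2.INTER_CUBIC)
for n,i in zip('bcde',(c,d,e,f)): cv2.imwrite(f'pics/{n}.png',i)
```

```text
(no output)
```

View pics/b.png

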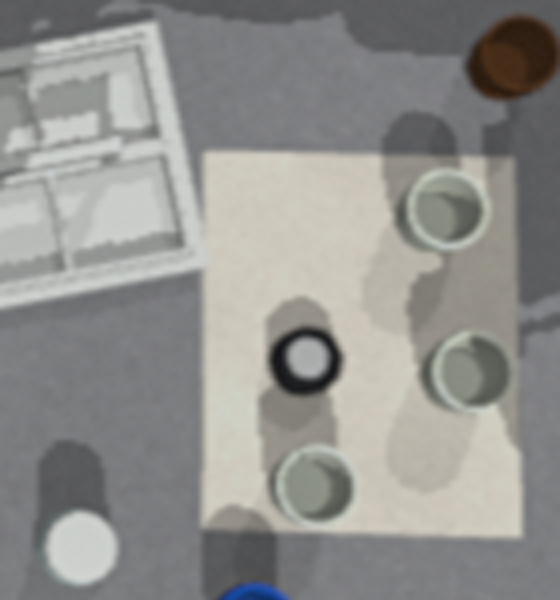

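View pics/c.png

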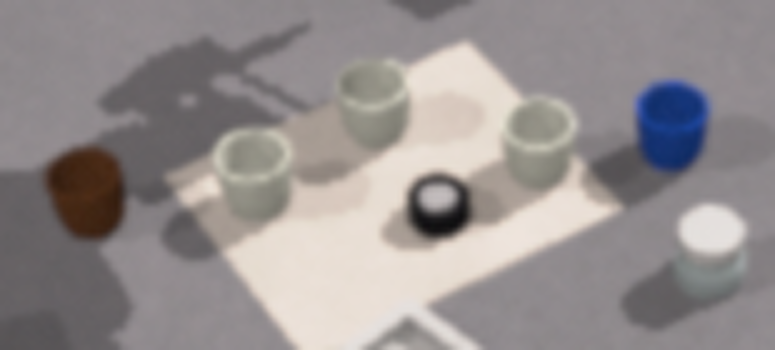

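View pics/d.png

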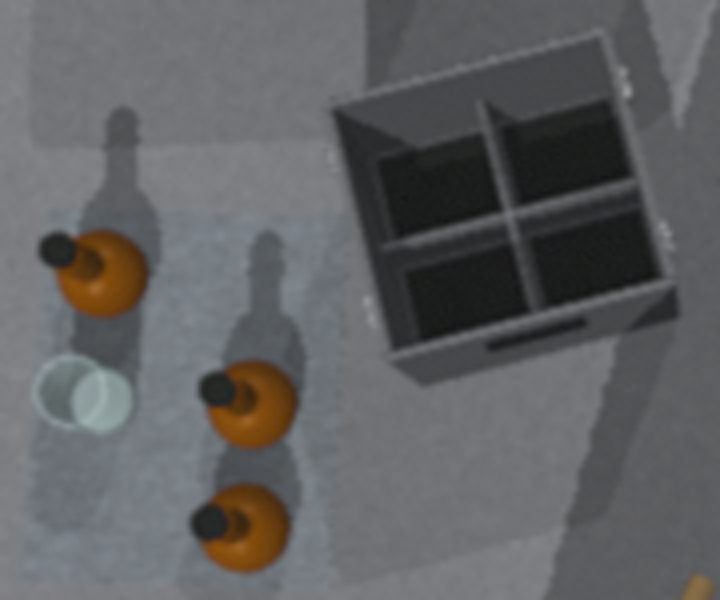

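View pics/e.png

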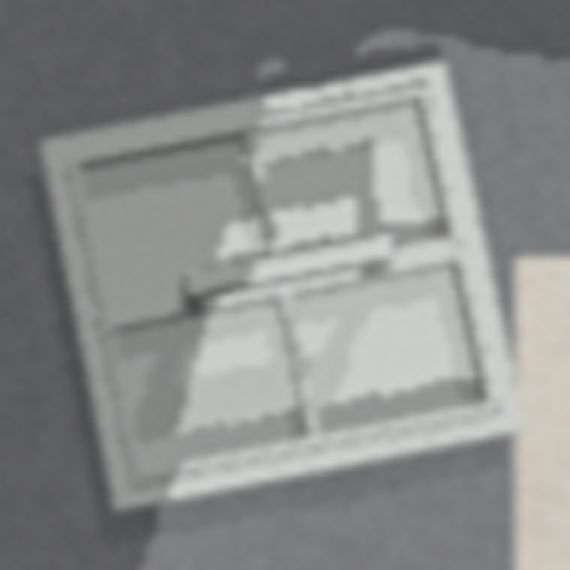

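```bash
cat > h.py <<'E'
import numpy as np, cv2
from workcell import env
from scipy.spatial.transform import Rotation as Ro
def cam(n,st=None):
    c=env.calibration(n);K=np.array([[c['fx'],0,c['cx']],[0,c['fy'],c['cy']],[0,0,1]])
    if n!='wrist': return K,np.array(c['R']),np.array(c['t'])
    H=np.array(c['hand_eye']);R=Ro.from_euler('xyz',st['ee_rot'],degrees=True).as_matrix()
    Rc=R@H[:3,:3];tc=R@H[:3,3]+st['ee_pos']
    return K,Rc.T,-Rc.T@tc
def back(n,px,z,st=None):
    K,R,t=cam(n,st);px=np.atleast_2d(px).astype(float)
    d=(R.T@np.linalg.inv(K)@np.c_[px,np.ones(len(px))].T).T
    C=-R.T@t; s=(z-C[2])/d[:,2]
    return (C+s[:,None]*d)[:,:2]
def proj(n,X,st=None):
    K,R,t=cam(n,st);X=np.atleast_2d(X)
    p=(K@(R@X.T+t[:,None])).T;return p[:,:2]/p[:,2:]
E
python3 - <<'E'
from h import *
np.set_printoptions(precision=1,suppress=True)
print('flask',back('top',[(164.5,162.5),(204.25,197.5),(202.5,230.5)],115))
print('cruc',back('top',[(471.5,172.5),(477.75,212.5),(438.75,241)],52))
c=back('top',np.array([(333,105),(602,32),(677,285),(392,357)])/4+[150,100],136)
t=back('top',np.array([(40,142),(445,65),(522,430),(115,510)])/6+[325,115],18)
for q in(c,t):
    print(q,q.mean(0),[np.linalg.norm(q[i]-q[i-1]) for i in range(4)])
    a=q[1]-q[0]+q[2]-q[3];b=q[0]-q[3]+q[1]-q[2]
    print(np.degrees(np.arctan2(a[1],a[0])),np.degrees(np.arctan2(b[1],b[0])))
E
```

```text
flask [[553.1 428.5]
 [459.9 314.1]
 [371.2 313.5]]
cruc [[ 556.8 -423.3]
 [ 443.4 -439. ]
 [ 361.  -329.7]]
[[652.3 240.8]
 [706.8  61.3]
 [534.8   6. ]
 [482.2 192.9]] [594.  125.2] [np.float64(176.73941379904875), np.float64(187.58334083792647), np.float64(180.68831454826497), np.float64(194.17906795766467)]
-73.71206358901317 16.771361134620335
[[ 655.5  -24.7]
 [ 698.9 -223.8]
 [ 517.4 -261.9]
 [ 473.6  -65.3]] [ 586.4 -143.9] [np.float64(186.41977366202016), np.float64(203.77307397036785), np.float64(185.37270638508755), np.float64(201.41618936238896)]
-77.57460863204557 12.227905684618376
```

Run:
```python
from h import *
def ov(n,src,out,roi,k,poses):
    im=cv2.imread(src);x0,y0,x1,y1=roi
    im=cv2.resize(im[y0:y1,x0:x1],None,fx=k,fy=k,interpolation=cv2.INTER_CUBIC)
    for (x,y,yaw),(a,b),zs,col in poses:
        c,s=np.cos(np.radians(yaw)),np.sin(np.radians(yaw))
        for z in zs:
            P=np.array([[x+c*u-s*v,y+s*u+c*v,z] for u,v in((a,b),(-a,b),(-a,-b),(a,-b))])
            p=((proj(n,P)-[x0,y0]+.5)*k-.5)
            cv2.polylines(im,[np.round(p).astype(int)],True,col,1)
    cv2.imwrite(out,im)
P=[((594,125,16.5),(92,100),(136,0),(0,0,255)),((586.4,-143.9,12.3),(94,102),(18,),(0,255,0))]
ov('top','pics/a_top.png','pics/f.png',(225,100,425,215),4,P)
ov('scene','pics/a_scene.png','pics/g.png',(225,170,365,300),4,P)
```

```text
(no output)
```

View pics/f.png

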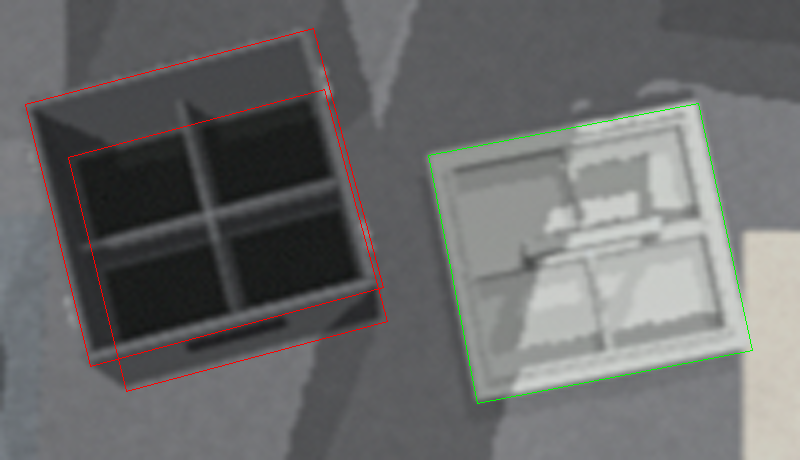

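View pics/g.png

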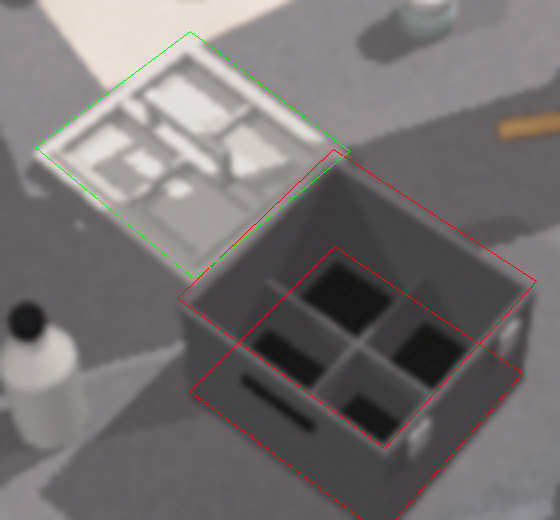

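Call:
play_rows([
  [26.5, 53.5, 10, -0.3, 0],
  [26.5, 53.5, 10, -0.3, 0],
  [26.5, 53.5, 10, -0.3, 0],
  [26.5, 53.5, 10, -0.3, 0],
  [26.5, 53.5, 10, -0.3, 0],
  [26.5, 53.5, 10, -0.3, 0],
  [26.5, 53.5, 10, -0.3, 0],
  [26.5, 53.5, 10, -0.3, 0],
  [26.5, 53.5, 10, -0.3, 0],
  [26.5, 53.5, 10, -0.3, 0],
  [26.5, 53.5, 10, -0.3, 0],
  [26.5, 53.5, 10, -0.3, 0.4],
  [0, 0, 0, 0, 0.4],
  [0, 0, 0, 0, 0.4],
])

```text
time_s: 1.9
ee_pos: [517.3, 102.5, 347.4]
ee_rot: [180.0, 0.1, 16.8]
force: [-0.1, -1.5, -0.3]
gripper_width: 64.7
```

```bash
cat > look.py <<'E'
from h import *
import sys,pickle
def look(tag):
    s=env.state();f=env.grab_frame('wrist')[:,:,::-1].copy()
    cv2.imwrite(f'pics/{tag}.png',f);pickle.dump(s,open(f'pics/{tag}.pkl','wb'))
    print(s['time_s'],s['ee_pos'].round(1),s['ee_rot'].round(2),s['force'].round(1),round(s['gripper_width'],1))
if __name__=='__main__': look(sys.argv[1])
E
python3 look.py w1
```

```text
1.9 [517.3 102.5 347.4] [1.7997e+02 1.0000e-01 1.6760e+01] [-0.1 -1.5 -0.3] 64.7
```

View pics/w1.png

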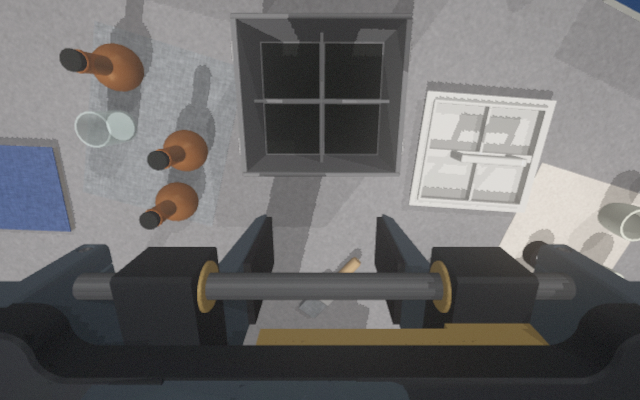

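Run:
```python
from h import *
im=cv2.imread('pics/w1.png')
cv2.imwrite('pics/w1a.png',cv2.resize(im[0:190,220:420],None,fx=3,fy=3,interpolation=cv2.INTER_CUBIC))
cv2.imwrite('pics/w1b.png',cv2.resize(im[30:235,50:250],None,fx=2.9,fy=2.9,interpolation=cv2.INTER_CUBIC))
```

```text
(no output)
```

View pics/w1a.png

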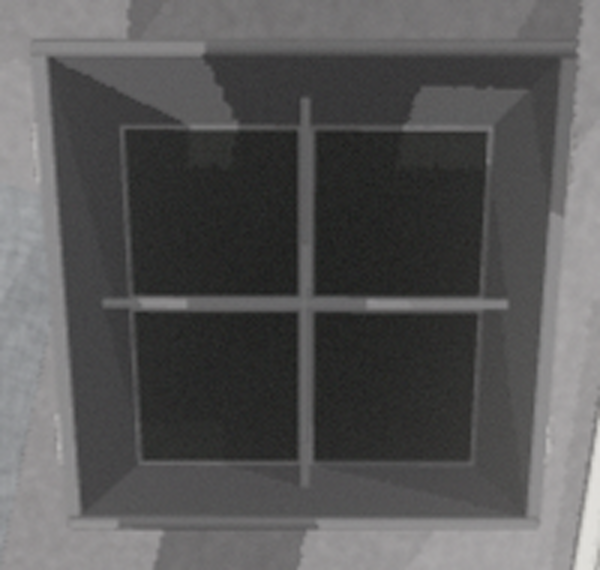

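View pics/w1b.png

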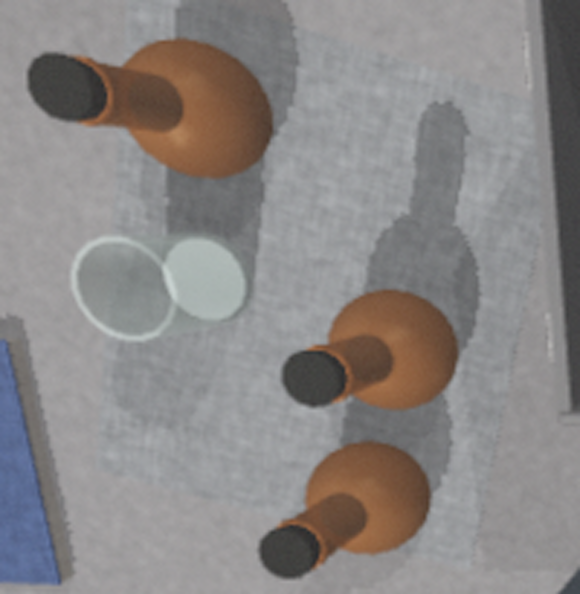

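Run:
```python
from h import *
import pickle
np.set_printoptions(precision=1,suppress=True)
s=pickle.load(open('pics/w1.pkl','rb'))
print(back('wrist',np.array([(57,83),(312,377),(288,551)])/2.9+[50,30],115,s))
c=back('wrist',np.array([(31,41),(576,40),(540,528),(70,528)])/3+[220,0],136,s)
def rep(q):
    print(q.mean(0),[np.linalg.norm(q[i]-q[i-1]) for i in range(4)])
    a=q[1]-q[0]+q[2]-q[3];b=q[0]-q[3]+q[1]-q[2]
    print(np.degrees(np.arctan2(a[1],a[0])),np.degrees(np.arctan2(b[1],b[0])))
rep(c)
# partition cross top z=70
print(back('wrist',np.array([(306,303)])/3+[220,0],70,s))
rep(back('wrist',[(428,92),(555,99),(527,212),(409,206)],20,s))
```

```text
[[555.5 433.3]
 [462.4 315.8]
 [373.4 315.6]]
[596.5 129.8] [np.float64(181.9860889378981), np.float64(198.10487472937882), np.float64(182.1676086046916), np.float64(198.82942505777166)]
-73.14112350541768 16.864974978075114
[[596.7 129.6]]
[ 589.7 -140.4] [np.float64(186.3087205724136), np.float64(197.73643445814628), np.float64(186.53372524954526), np.float64(205.2954828539887)]
-76.19758406965232 13.75800523768925
```

Call:
play_rows([
  [-13.7, 53.3, -25, 0, 0.4],
  [-13.7, 53.3, -25, 0, 0.4],
  [-13.7, 53.3, -25, 0, 0.4],
  [-13.8, 53.4, -25, 0, 0.4],
  [0, 0, -50, 0, 0.35],
  [0, 0, -50, 0, 0.35],
  [0, 0, 0, 0, 0.35],
  [0, 0, 0, 0, 0.35],
])

```text
time_s: 2.95
ee_pos: [464.2, 315.8, 150.0]
ee_rot: [-180.0, -0.2, 16.6]
force: [0.6, 0.3, 0.6]
gripper_width: 59.2
```

```bash
python3 look.py w2; python3 -c "
import pickle
from h import *
s=pickle.load(open('pics/w2.pkl','rb'))
print(proj('wrist',[[462.4,315.8,115],[373.4,315.6,115],[555.5,433,115]],s))"
```

```text
2.95 [464.2 315.8 150. ] [-179.96   -0.18   16.64] [0.6 0.3 0.6] 59.2
[[323.22027225 228.32157153]
 [290.76174408 329.31446484]
 [175.53131836  32.35453424]]
```

View pics/w2.png

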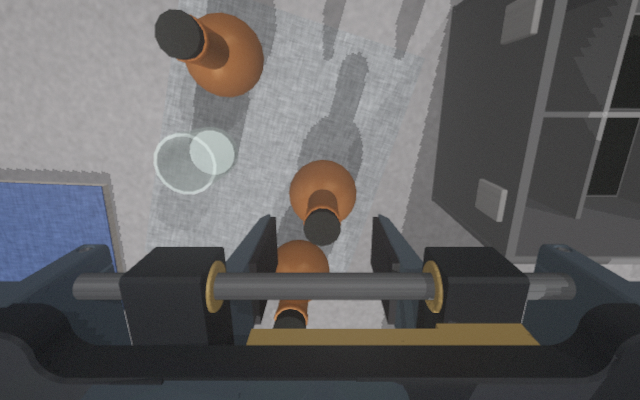

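Call:
play_rows([
  [-1.5, 0, -25, 0, 0.35],
  [0, 0, -25, 0, 0.35],
  [0, 0, -8, 0, 0.35],
  [0, 0, 0, 0, 0.35],
  [0, 0, 0, 0, 0.6],
  [0, 0, 0, 0, 0.8],
  [0, 0, 0, 0, 0.85],
  [0, 0, 0, 0, 0.85],
  [0, 0, 0, 0, 0.85],
  [0, 0, 0, 0, 0.85],
], newtons=25)

```text
time_s: 4.25
ee_pos: [461.5, 316.3, 90.2]
ee_rot: [-180.0, -0.0, 16.7]
force: [-0.1, -0.7, 2.5]
gripper_width: 25.7
```

Call:
play_rows([
  [0, 0, 5, 0, 0.85],
  [0, 0, 20, 0, 0.85],
  [0, 0, 40, 0, 0.85],
  [0, 0, 50, 0, 0.85],
  [0, 0, 50, 0, 0.85],
  [0, 0, 10, 0, 0.85],
  [12, -13.7, 0, 0, 0.85],
  [30, -34, 0, 0, 0.85],
  [36, -42, 0, 0, 0.85],
  [36, -42, 0, 0, 0.85],
  [36, -42, 0, 0, 0.85],
  [29, -32, 0, 0, 0.85],
  [12, -14, 0, 0, 0.85],
  [0, 0, 0, 0, 0.85],
  [0, 0, 0, 0, 0.85],
  [0, 0, 0, 0, 0.85],
])

```text
time_s: 6.25
ee_pos: [651.5, 97.7, 265.2]
ee_rot: [-180.0, 0.0, 16.8]
force: [-0.5, 0.2, -2.8]
gripper_width: 25.9
```

```bash
python3 look.py w3; python3 -c "
import pickle
from h import *
s=pickle.load(open('pics/w3.pkl','rb'))
print(proj('wrist',[[652.6,96.6,70],[596.6,129.7,70]],s))"
```

```text
6.25 [651.5  97.7 265.2] [-1.7998e+02  1.0000e-02  1.6830e+01] [-0.5  0.2 -2.8] 25.9
[[325.31213031 172.91335502]
 [286.99186958 207.17790683]]
```

View pics/w3.png

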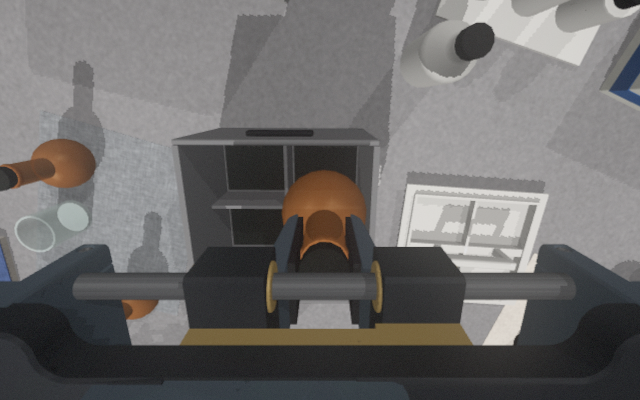

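Run:
```python
import pickle
from h import *
s=pickle.load(open('pics/w3.pkl','rb'))
im=cv2.imread('pics/w3.png')[100:300,150:400];k=3
im=cv2.resize(im,None,fx=k,fy=k,interpolation=cv2.INTER_CUBIC)
def W(u,v,z,o=(596.6,129.7,16.86)):
    c,q=np.cos(np.radians(o[2])),np.sin(np.radians(o[2]));return [o[0]+c*u-q*v,o[1]+q*u+c*v,z]
def L(P,col):
    p=(proj('wrist',P,s)-[150,100]+.5)*k-.5
    cv2.polylines(im,[np.round(p).astype(int)],True,col,1)
L([W(a,b,136) for a,b in((92,100),(-92,100),(-92,-100),(92,-100))],(0,0,255))
L([W(a,b,70) for a,b in((0,94),(0,-94))],(0,255,0))
L([W(a,b,70) for a,b in((86,0),(-86,0))],(0,255,0))
L([W(a,b,6) for a,b in((86,94),(-86,94),(-86,-94),(86,-94))],(255,255,0))
cv2.imwrite('pics/w3o.png',im)
```

```text
(no output)
```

View pics/w3o.png

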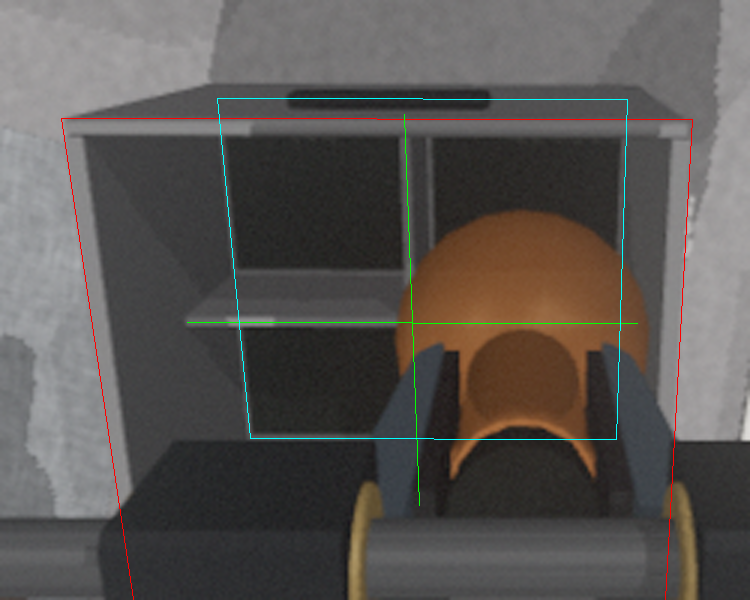

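Call:
play_rows([
  [1, -1, -20, 0, 0.85],
  [0, 0, -40, 0, 0.85],
  [0, 0, -40, 0, 0.85],
  [0, 0, -35, 0, 0.85],
  [0, 0, -17, 0, 0.85],
  [0, 0, -5, 0, 0.85],
  [0, 0, -3, 0, 0.85],
  [0, 0, -3, 0, 0.85],
  [0, 0, -2, 0, 0.85],
  [0, 0, -1, 0, 0.85],
  [0, 0, -1, 0, 0.85],
  [0, 0, 0, 0, 0.85],
])

```text
time_s: 7.8
ee_pos: [653.3, 95.4, 97.9]
ee_rot: [180.0, 0.0, 16.7]
force: [-0.2, 1.1, -1.5]
gripper_width: 25.9
```

Call:
play_rows([
  [0, 0, -1, 0, 0.85],
  [0, 0, -0.5, 0, 0.85],
  [0, 0, -0.5, 0, 0.85],
  [0, 0, 0, 0, 0.85],
])

```text
time_s: 8.3
ee_pos: [653.4, 95.4, 96.2]
ee_rot: [180.0, -0.0, 16.7]
force: [-0.5, -0.3, 0.2]
gripper_width: 25.6
```

Call:
play_rows([
  [0, 0, 0, 0, 0.7],
  [0, 0, 0, 0, 0.5],
  [0, 0, 0, 0, 0.45],
  [0, 0, 0, 0, 0.45],
  [0, 0, 20, 0, 0.45],
  [0, 0, 55, 0, 0.45],
  [0, 0, 55, 0, 0.45],
  [-40, 31.4, 15, 0, 0.4],
  [-40, 31.5, 0, 0, 0.35],
  [-40, 31.5, 0, 0, 0.35],
  [-40, 31.5, 0, 0, 0.35],
  [-40, 31.5, 0, 0, 0.35],
  [-40, 31.5, -35, 0, 0.35],
  [-40, 31.3, -35, 0, 0.35],
  [0, 0, -20, 0, 0.35],
  [0, 0, 0, 0, 0.35],
  [0, 0, 0, 0, 0.35],
])

```text
time_s: 10.42
ee_pos: [374.3, 315.9, 151.9]
ee_rot: [-180.0, -0.1, 16.7]
force: [-0.2, 1.0, -0.4]
gripper_width: 59.3
```

```bash
python3 look.py w4; python3 -c "
import pickle
from h import *
s=pickle.load(open('pics/w4.pkl','rb'))
print(proj('wrist',[[373.4,315.6,115]],s))"
```

```text
10.425 [374.3 315.9 151.9] [-1.7997e+02 -1.1000e-01  1.6690e+01] [-0.2  1.  -0.4] 59.3
[[324.00872253 226.12441601]]
```

View pics/w4.png

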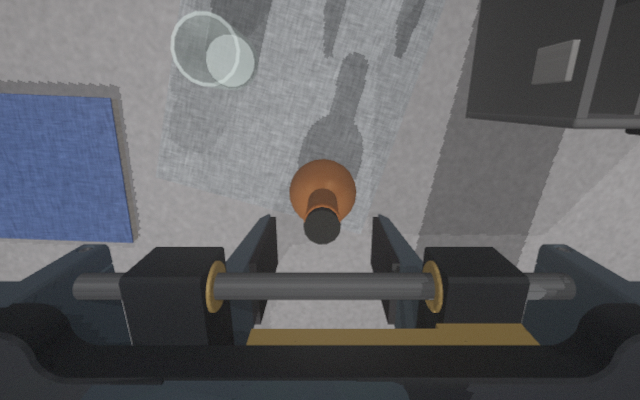

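Call:
play_rows([
  [-0.5, 0, -25, 0, 0.35],
  [0, 0, -27, 0, 0.35],
  [0, 0, -9, 0, 0.35],
  [0, 0, 0, 0, 0.35],
  [0, 0, 0, 0, 0.6],
  [0, 0, 0, 0, 0.8],
  [0, 0, 0, 0, 0.85],
  [0, 0, 0, 0, 0.85],
  [0, 0, 0, 0, 0.85],
  [0, 0, 0, 0, 0.85],
])

```text
time_s: 11.72
ee_pos: [373.0, 315.8, 90.2]
ee_rot: [-180.0, -0.0, 16.7]
force: [-0.2, 0.3, 2.2]
gripper_width: 25.5
```

Call:
play_rows([
  [0, 0, 5, 0, 0.85],
  [0, 0, 20, 0, 0.85],
  [0, 0, 40, 0, 0.85],
  [0, 0, 50, 0, 0.85],
  [0, 0, 50, 0, 0.85],
  [0, 0, 10, 0, 0.85],
  [12, -15, 0, 0, 0.85],
  [31, -39, 0, 0, 0.85],
  [36, -45, 0, 0, 0.85],
  [36, -46, 0, 0, 0.85],
  [36, -46, 0, 0, 0.85],
  [31, -39, 0, 0, 0.85],
  [12, -15, 0, 0, 0.85],
  [0, 0, 0, 0, 0.85],
  [0, 0, 0, 0, 0.85],
  [0, 0, 0, 0, 0.85],
])

```text
time_s: 13.72
ee_pos: [566.0, 71.9, 265.0]
ee_rot: [-180.0, 0.0, 16.8]
force: [-0.3, 0.2, -2.1]
gripper_width: 25.5
```

Call:
play_rows([
  [1.5, -0.5, -20, 0, 0.85],
  [0, 0, -40, 0, 0.85],
  [0, 0, -40, 0, 0.85],
  [0, 0, -35, 0, 0.85],
  [0, 0, -17, 0, 0.85],
  [0, 0, -5, 0, 0.85],
  [0, 0, -3, 0, 0.85],
  [0, 0, -3, 0, 0.85],
  [0, 0, -2, 0, 0.85],
  [0, 0, -1, 0, 0.85],
  [0, 0, -1, 0, 0.85],
  [0, 0, -1, 0, 0.85],
  [0, 0, -0.5, 0, 0.85],
  [0, 0, 0, 0, 0.85],
])

```text
time_s: 15.48
ee_pos: [568.3, 70.1, 96.4]
ee_rot: [180.0, 0.0, 16.7]
force: [0.8, -0.4, -2.4]
gripper_width: 25.6
```

Call:
play_rows([
  [0, 0, -0.5, 0, 0.85],
  [0, 0, -0.3, 0, 0.85],
  [0, 0, 0, 0, 0.85],
])

```text
time_s: 15.85
ee_pos: [568.6, 70.2, 96.3]
ee_rot: [180.0, -0.0, 16.7]
force: [-1.3, 0.2, 3.6]
gripper_width: 25.6
```

Call:
play_rows([
  [0, 0, 0, 0, 0.7],
  [0, 0, 0, 0, 0.5],
  [0, 0, 0, 0, 0.45],
  [0, 0, 0, 0, 0.45],
  [0, 0, 20, 0, 0.45],
  [0, 0, 55, 0, 0.45],
  [0, 0, 55, 0, 0.45],
  [-2, 51, 15, 0, 0.4],
  [-2, 51.5, 0, 0, 0.35],
  [-2, 52, 0, 0, 0.35],
  [-2, 52, 0, 0, 0.35],
  [-2, 52, 0, 0, 0.35],
  [-2, 52, -35, 0, 0.35],
  [-2, 51, -35, 0, 0.35],
  [0, 0, -20, 0, 0.35],
  [0, 0, 0, 0, 0.35],
  [0, 0, 0, 0, 0.35],
])

```text
time_s: 17.98
ee_pos: [555.0, 431.3, 152.0]
ee_rot: [-180.0, -0.1, 16.7]
force: [0.2, -0.8, 0.8]
gripper_width: 59.4
```

```bash
python3 look.py w5; python3 -c "
import pickle
from h import *
s=pickle.load(open('pics/w5.pkl','rb'))
print(proj('wrist',[[553.7,431.5,115]],s))"
```

```text
17.975 [555.  431.3 152. ] [-1.7998e+02 -1.0000e-01  1.6690e+01] [ 0.2 -0.8  0.8] 59.4
[[323.10587416 226.44207071]]
```

View pics/w5.png

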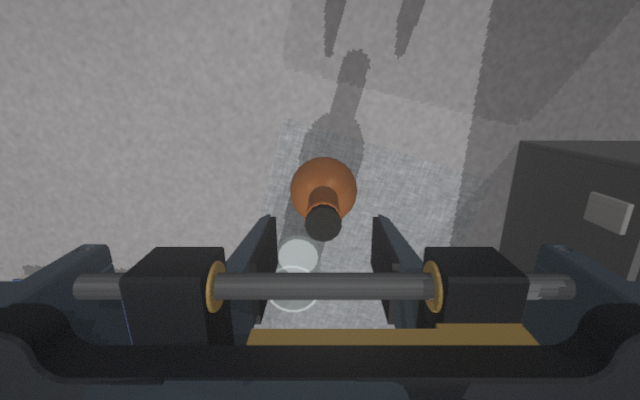

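Call:
play_rows([
  [0.5, 0, -25, 0, 0.35],
  [0, 0, -27, 0, 0.35],
  [0, 0, -9, 0, 0.35],
  [0, 0, 0, 0, 0.35],
  [0, 0, 0, 0, 0.6],
  [0, 0, 0, 0, 0.8],
  [0, 0, 0, 0, 0.85],
  [0, 0, 0, 0, 0.85],
  [0, 0, 0, 0, 0.85],
  [0, 0, 0, 0, 0.85],
])

```text
time_s: 19.27
ee_pos: [555.0, 431.7, 90.2]
ee_rot: [-180.0, -0.0, 16.7]
force: [0.1, 1.3, 2.0]
gripper_width: 25.3
```

Call:
play_rows([
  [0, 0, 5, 0, 0.85],
  [0, 0, 20, 0, 0.85],
  [0, 0, 40, 0, 0.85],
  [0, 0, 50, 0, 0.85],
  [0, 0, 50, 0, 0.85],
  [0, 0, 10, 0, 0.85],
  [4, -15, 0, 0, 0.85],
  [11, -39, 0, 0, 0.85],
  [13, -45, 0, 0, 0.85],
  [13, -45, 0, 0, 0.85],
  [13, -45, 0, 0, 0.85],
  [11, -39, 0, 0, 0.85],
  [5, -15, 0, 0, 0.85],
  [0, 0, 0, 0, 0.85],
  [0, 0, 0, 0, 0.85],
  [0, 0, 0, 0, 0.85],
])

```text
time_s: 21.28
ee_pos: [624.4, 189.8, 264.5]
ee_rot: [-180.0, 0.0, 16.8]
force: [0.3, 0.1, -1.9]
gripper_width: 25.7
```

Call:
play_rows([
  [0, -1, -20, 0, 0.85],
  [0, 0, -40, 0, 0.85],
  [0, 0, -40, 0, 0.85],
  [0, 0, -35, 0, 0.85],
  [0, 0, -17, 0, 0.85],
  [0, 0, -5, 0, 0.85],
  [0, 0, -3, 0, 0.85],
  [0, 0, -3, 0, 0.85],
  [0, 0, -2, 0, 0.85],
  [0, 0, -1, 0, 0.85],
  [0, 0, -1, 0, 0.85],
  [0, 0, -1, 0, 0.85],
  [0, 0, -0.5, 0, 0.85],
  [0, 0, 0, 0, 0.85],
])

```text
time_s: 23.02
ee_pos: [624.9, 187.4, 96.2]
ee_rot: [180.0, 0.0, 16.7]
force: [-1.0, 0.1, -1.8]
gripper_width: 25.6
```

Call:
play_rows([
  [0, 0, -0.5, 0, 0.85],
  [0, 0, -0.3, 0, 0.85],
  [0, 0, 0, 0, 0.85],
])

```text
time_s: 23.4
ee_pos: [625.0, 187.5, 96.1]
ee_rot: [180.0, -0.0, 16.7]
force: [-1.4, -0.8, 3.0]
gripper_width: 25.4
```

Call:
play_rows([
  [0, 0, 0, 0, 0.7],
  [0, 0, 0, 0, 0.5],
  [0, 0, 0, 0, 0.45],
  [0, 0, 0, 0, 0.45],
  [0, 0, 20, 0, 0.45],
  [0, 0, 55, 0, 0.45],
  [0, 0, 60, 0, 0.4],
  [-19, -47, 17, 0, 0.3],
  [-19, -47, 17, 0, 0.2],
  [-19, -47, 17, 0, 0],
  [-19, -47, 17, 0, 0],
  [-19, -47, 17, 0, 0],
  [-19, -47, 17, 0, 0],
  [0, 0, 0, 0, 0],
  [0, 0, 0, 0, 0],
])

```text
time_s: 25.28
ee_pos: [510.9, -94.2, 332.2]
ee_rot: [-180.0, -0.0, 16.7]
force: [0.1, 0.5, -0.5]
gripper_width: 91.4
```

```bash
python3 look.py w6; python3 -c "
from h import *
cv2.imwrite('pics/t6.png',cv2.resize(env.grab_frame('top')[90:300,140:500,::-1],None,fx=2.2,fy=2.2))"
```

```text
25.275 [510.9 -94.2 332.2] [-1.7996e+02 -1.0000e-02  1.6700e+01] [ 0.1  0.5 -0.5] 91.4
```

View pics/w6.png

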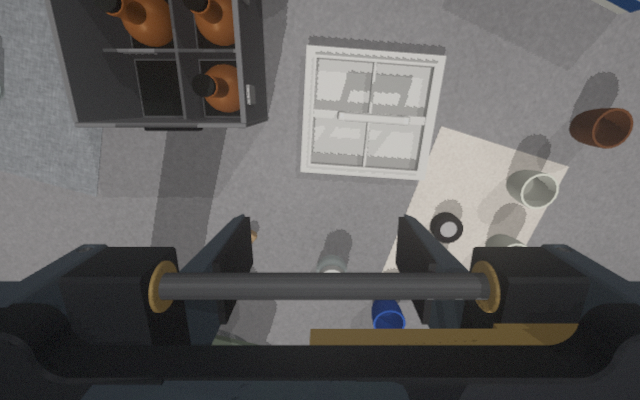

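View pics/t6.png

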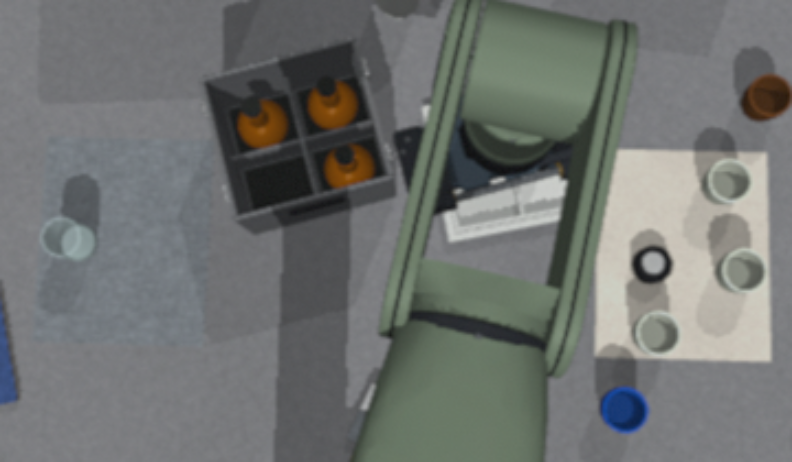

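Run:
```python
from h import *
im=cv2.imread('pics/w6.png')
cv2.imwrite('pics/w6a.png',cv2.resize(im[30:190,290:455],None,fx=3.6,fy=3.6,interpolation=cv2.INTER_CUBIC))
```

```text
(no output)
```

View pics/w6a.png

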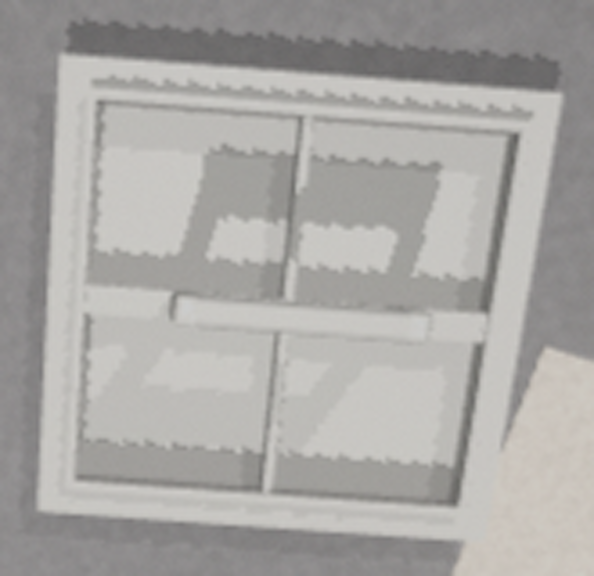

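```bash
cat > fit.py <<'E'
from h import *
import pickle
from scipy.optimize import least_squares
def W(o,u,v,z):
    c,q=np.cos(np.radians(o[2])),np.sin(np.radians(o[2]));return [o[0]+c*u-q*v,o[1]+q*u+c*v,z]
def fitrect(n,px,uvz,st,o0):
    f=lambda o:(proj(n,[W(o,*p) for p in uvz],st)-px).ravel()
    r=least_squares(f,o0);return r.x,r.fun.reshape(-1,2)
E
python3 - <<'E'
from fit import *
np.set_printoptions(precision=2,suppress=True)
s=pickle.load(open('pics/w6.pkl','rb'))
px=(np.array([(61,55),(563,93),(474,541),(38,511)])+.5)/3.6-.5+[290,30]
for z in(14,16,20):
    print(z,*fitrect('wrist',px,[(94,102,z),(94,-102,z),(-94,-102,z),(-94,102,z)],s,(588,-142,13)))
for z in (62,):
    print(back('wrist',(np.array([(303,310),(178,300),(430,322)])+.5)/3.6-.5+[290,30],z,s))
E
```

```text
14 [ 589.14 -141.68   12.39] [[-0.49 -0.52]
 [-0.48  0.58]
 [ 1.98  0.55]
 [-0.88 -0.44]]
16 [ 589.03 -141.42   12.39] [[-0.76 -0.76]
 [-0.15  0.4 ]
 [ 2.2   0.87]
 [-1.16 -0.15]]
20 [ 588.8  -140.9    12.39] [[-1.33 -1.23]
 [ 0.54  0.03]
 [ 2.62  1.53]
 [-1.71  0.44]]
[[ 592.6  -141.25]
 [ 582.26  -93.99]
 [ 602.52 -189.73]]
```

Call:
play_rows([
  [10, -6, -17, 10.7, 0.3],
  [10, -6, -17, 10.7, 0.5],
  [10, -6, -17, 10.7, 0.5],
  [10, -6, -17, 10.7, 0.5],
  [10, -6, -17, 10.7, 0.5],
  [10, -6, -17, 10.7, 0.5],
  [10, -6, -17, 10.7, 0.5],
  [9, -5.3, -17, 10.7, 0.5],
  [0, 0, -20, 0, 0.5],
  [0, 0, 0, 0, 0.5],
  [0, 0, 0, 0, 0.5],
  [0, 0, 0, 0, 0.5],
])

```text
time_s: 26.88
ee_pos: [590.4, -141.6, 177.5]
ee_rot: [179.9, 0.0, 102.4]
force: [-0.5, -1.1, 0.3]
gripper_width: 45.8
```

```bash
python3 look.py w7; python3 -c "
import pickle
from fit import *
s=pickle.load(open('pics/w7.pkl','rb'))
o=(590,-141.5,12.3)
print(proj('wrist',[W(o,a,b,62) for a,b in((6,50),(-6,50),(6,-50),(-6,-50),(0,0))],s).round(1))"
```

```text
26.875 [ 590.4 -141.6  177.5] [1.7990e+02 4.0000e-02 1.0236e+02] [-0.5 -1.1  0.3] 45.8
[[330.6 140.3]
 [317.4 140.3]
 [329.8 240.9]
 [317.8 240.8]
 [323.9 193.1]]
```

View pics/w7.png

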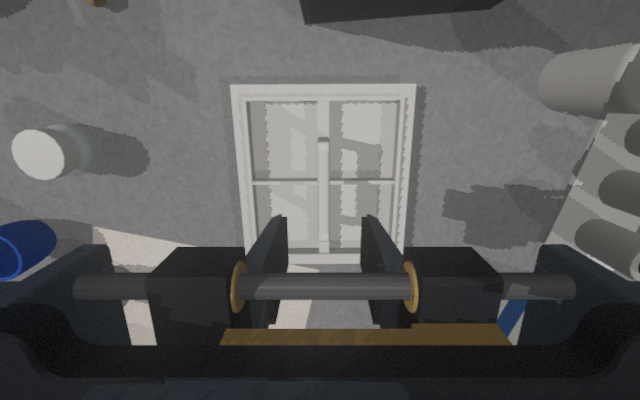

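Run:
```python
from fit import *
s=pickle.load(open('pics/w7.pkl','rb'))
x0,y0,k=215,70,3
im=cv2.resize(cv2.imread('pics/w7.png')[y0:270,x0:435],None,fx=k,fy=k,interpolation=cv2.INTER_CUBIC)
o=(590,-141.5,12.3)
def L(P,col):
    p=(proj('wrist',[W(o,*q) for q in P],s)-[x0,y0]+.5)*k-.5
    cv2.polylines(im,[np.round(p).astype(int)],True,col,1)
L([(a,b,16) for a,b in((94,102),(-94,102),(-94,-102),(94,-102))],(0,0,255))
L([(a,b,62) for a,b in((6,50),(-6,50),(-6,-50),(6,-50))],(0,255,0))
L([(a,b,20) for a,b in((78,86),(-78,86),(-78,-86),(78,-86))],(255,0,0))
cv2.imwrite('pics/w7o.png',im)
```

```text
(no output)
```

View pics/w7o.png

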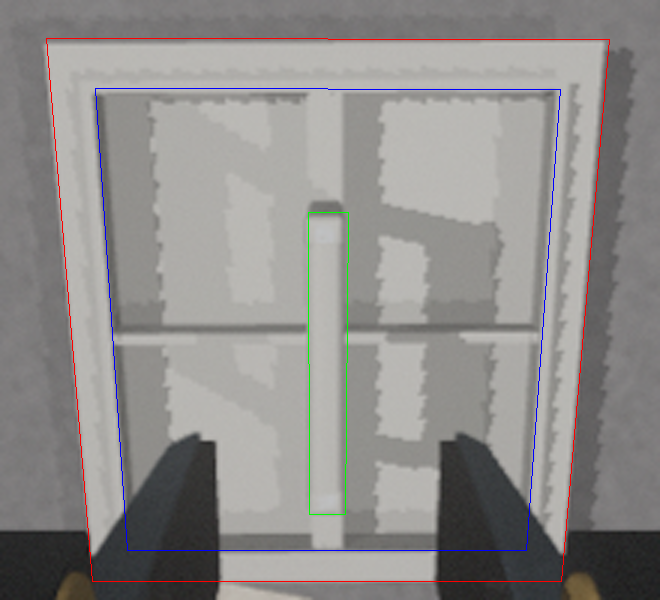

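Call:
play_rows([
  [0, 0, -50, 0, 0.5],
  [0, 0, -50, 0, 0.5],
  [0, 0, -25, 0, 0.5],
  [0, 0, -5, 0, 0.5],
  [0, 0, 0, 0, 0.6],
  [0, 0, 0, 0, 0.8],
  [0, 0, 0, 0, 1],
  [0, 0, 0, 0, 1],
  [0, 0, 0, 0, 1],
  [0, 0, 0, 0, 1],
], newtons=50)

```text
time_s: 28.18
ee_pos: [590.2, -142.0, 47.3]
ee_rot: [179.9, 0.0, 102.3]
force: [-1.9, -0.1, 5.6]
gripper_width: 11.8
```

Call:
play_rows([
  [0, 0, 5, 0, 1],
  [0, 0, 20, 0, 1],
  [0, 0, 40, 0, 1],
  [0, 0, 50, 0, 1],
  [0, 0, 50, 0, 1],
  [0, 0, 30, 0, 1],
  [0, 15, 0, 0.6, 1],
  [1, 35, 0, 0.6, 1],
  [1, 45, 0, 0.7, 1],
  [1, 45, 0, 0.7, 1],
  [1, 45, 0, 0.7, 1],
  [1, 45, 0, 0.7, 1],
  [1, 30, 0, 0.6, 1],
  [0.4, 11.5, 0, 0, 1],
  [0, 0, 0, 0, 1],
  [0, 0, 0, 0, 1],
  [0, 0, 0, 0, 1],
])

```text
time_s: 30.3
ee_pos: [596.3, 128.5, 241.4]
ee_rot: [-180.0, 0.0, 106.8]
force: [0.0, 0.3, -3.2]
gripper_width: 11.6
```

```bash
python3 look.py w8; python3 -c "
from h import *
cv2.imwrite('pics/s8.png',cv2.resize(env.grab_frame('scene')[170:320,210:390,::-1],None,fx=4,fy=4,interpolation=cv2.INTER_CUBIC))"
```

```text
30.3 [596.3 128.5 241.4] [-1.7999e+02  1.0000e-02  1.0684e+02] [ 0.   0.3 -3.2] 11.6
```

View pics/w8.png

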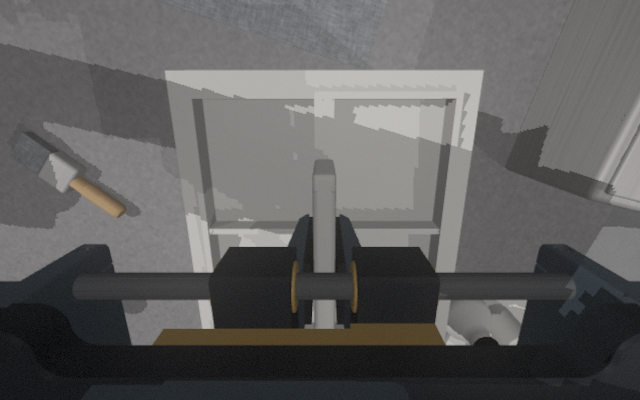

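View pics/s8.png

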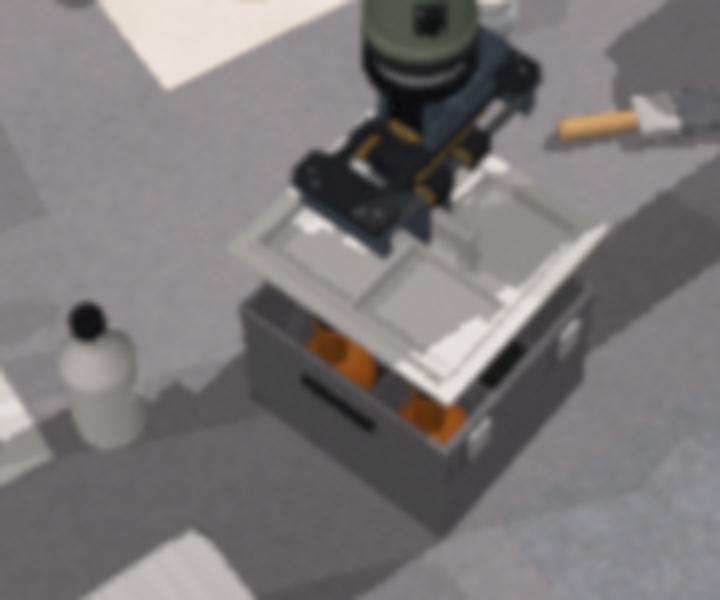

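Run:
```python
from fit import *
np.set_printoptions(precision=2,suppress=True)
s=pickle.load(open('pics/w8.pkl','rb'))
x0,y0,k=150,55,2.2
im=cv2.resize(cv2.imread('pics/w8.png')[y0:320,x0:500],None,fx=k,fy=k,interpolation=cv2.INTER_CUBIC)
def L(o,P,col):
    p=(proj('wrist',[W(o,*q) for q in P],s)-[x0,y0]+.5)*k-.5
    cv2.polylines(im,[np.round(p).astype(int)],True,col,1)
for o,col in (((596.3,128.5,16.84),(0,0,255)),):
    z=194.
    L(o,[(a,b,z+16) for a,b in((94,102),(-94,102),(-94,-102),(94,-102))],col)
    L(o,[(a,b,z+62) for a,b in((6,50),(-6,50),(-6,-50),(6,-50))],(0,255,0))
    L(o,[(a,b,z+4) for a,b in((78,86),(-78,86),(-78,2),(78,2))],(255,0,0))
cv2.imwrite('pics/w8o.png',im)
```

```text
(no output)
```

View pics/w8o.png

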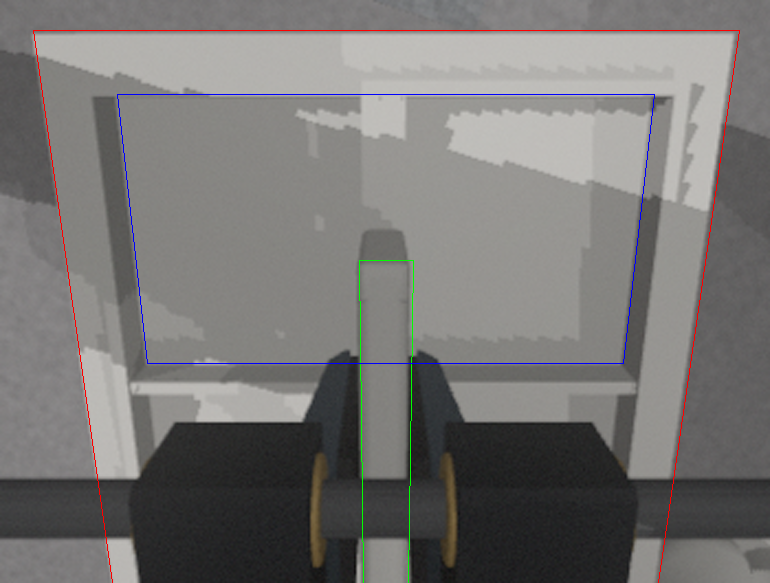

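Call:
play_rows([
  [0, 0.6, -15, 0, 1],
  [0, 0, -25, 0, 1],
  [0, 0, -12, 0, 1],
  [0, 0, 0, 0, 1],
  [0, 0, 0, 0, 1],
])

```text
time_s: 31.02
ee_pos: [596.9, 130.3, 190.2]
ee_rot: [179.9, 0.0, 106.9]
force: [0.2, 0.3, -3.2]
gripper_width: 11.8
```

Call:
play_rows([
  [0, 0, -3, 0, 1],
  [0, 0, -3, 0, 1],
  [0, 0, -2, 0, 1],
  [0, 0, 0, 0, 1],
])

```text
time_s: 31.52
ee_pos: [596.1, 130.2, 181.3]
ee_rot: [-180.0, -0.0, 106.9]
force: [-0.6, -0.1, -3.0]
gripper_width: 11.5
```

Call:
play_rows([
  [0, 0, -3, 0, 1],
  [0, 0, -3, 0, 1],
  [0, 0, -2, 0, 1],
  [0, 0, -1, 0, 1],
  [0, 0, -0.5, 0, 1],
  [0, 0, 0, 0, 1],
])

```text
time_s: 32.28
ee_pos: [596.3, 130.2, 172.0]
ee_rot: [180.0, -0.0, 106.9]
force: [0.2, -0.1, -4.2]
gripper_width: 12.2
```

Call:
play_rows([
  [0, 0, -0.5, 0, 1],
  [0, 0, -0.5, 0, 1],
  [0, 0, 0, 0, 1],
  [0, 0, 0, 0, 1],
])

```text
time_s: 32.78
ee_pos: [596.3, 130.3, 171.3]
ee_rot: [180.0, 0.0, 106.9]
force: [-0.5, 0.0, -0.8]
gripper_width: 11.4
```

Call:
play_rows([
  [0, 0, -0.4, 0, 1],
  [0, 0, 0, 0, 0.9],
  [0, 0, 0, 0, 0.6],
  [0, 0, 0, 0, 0.5],
  [0, 0, 0, 0, 0.5],
  [0, 0, 10, 0, 0.5],
  [0, 0, 50, 0, 0.5],
  [0, 0, 60, 0, 0.4],
  [-27, -51, 6, -9, 0.3],
  [-27, -51, 6, -9, 0.1],
  [-27, -51, 6, -9, 0],
  [-27, -51, 6, -9, 0],
  [-27, -51, 6, -9, 0],
  [-27, -51, 6, -9, 0],
  [-27, -51, 6, -9, 0],
  [-26, -51, 6, -9, 0],
  [-26, -51, 6, -9, 0],
  [-26, -51, 6, -9, 0],
  [0, 0, 0, 0, 0],
  [0, 0, 0, 0, 0],
])

```text
time_s: 35.28
ee_pos: [329.3, -379.5, 350.9]
ee_rot: [-180.0, -0.0, 16.9]
force: [-0.0, 0.2, -0.3]
gripper_width: 91.4
```

```bash
python3 look.py w9; python3 -c "
from h import *
f=env.grab_frame('top')[:,:,::-1];cv2.imwrite('pics/t9full.png',f)
cv2.imwrite('pics/t9.png',cv2.resize(f[90:300,140:500],None,fx=2.2,fy=2.2))
f=env.grab_frame('scene')[:,:,::-1];cv2.imwrite('pics/s9full.png',f)
cv2.imwrite('pics/s9.png',cv2.resize(f[170:320,210:390],None,fx=4,fy=4,interpolation=cv2.INTER_CUBIC))"
```

```text
35.275 [ 329.3 -379.5  350.9] [-1.7999e+02 -4.0000e-02  1.6940e+01] [-0.   0.2 -0.3] 91.4
```

View pics/w9.png

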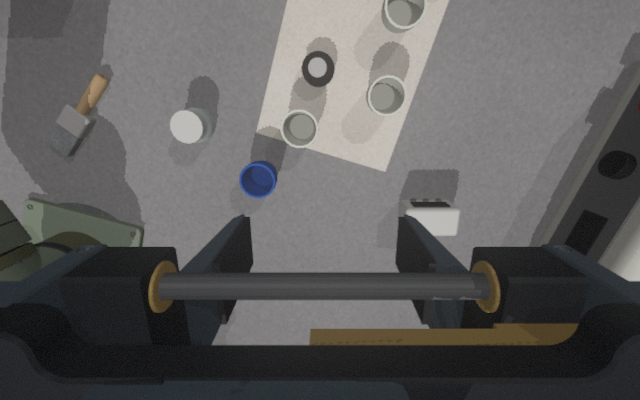

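View pics/t9.png

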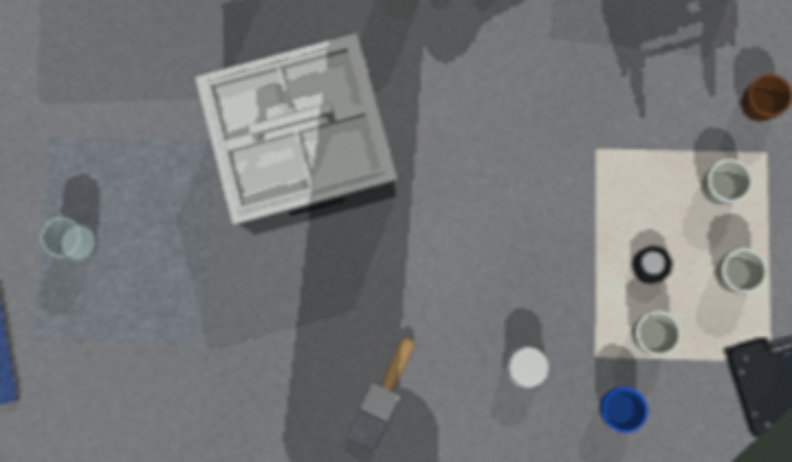

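View pics/s9.png

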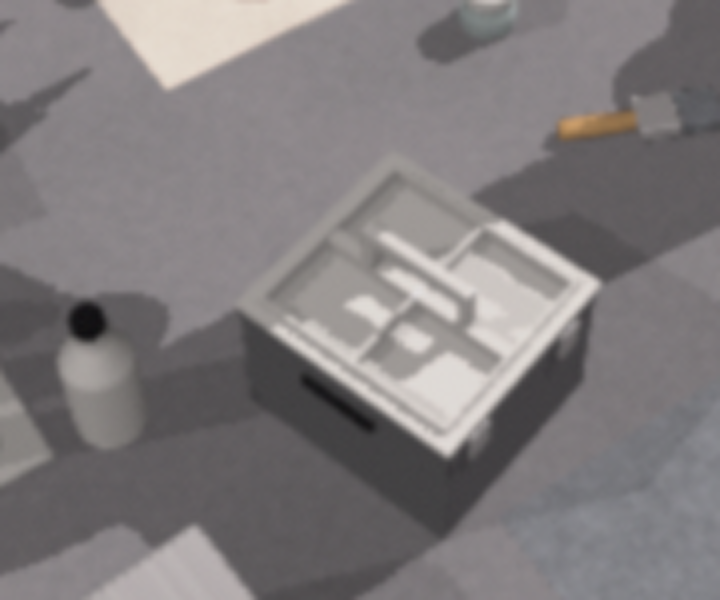

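Run:
```python
from h import *
import pickle
np.set_printoptions(precision=1,suppress=True)
s=pickle.load(open('pics/w9.pkl','rb'))
print(back('wrist',[(405,8),(386,95.5),(299.5,128.5)],52,s), back('wrist',[(258,179)],52,s),back('wrist',[(318,67)],24,s))
im=cv2.imread('pics/w9.png')[0:200,230:440]
cv2.imwrite('pics/w9a.png',cv2.resize(im,None,fx=3,fy=3,interpolation=cv2.INTER_CUBIC))
```

```text
[[ 556.1 -423.5]
 [ 443.7 -438.3]
 [ 361.6 -330.7]] [[ 267.3 -289.2]] [[ 454.3 -331.3]]
```

View pics/w9a.png

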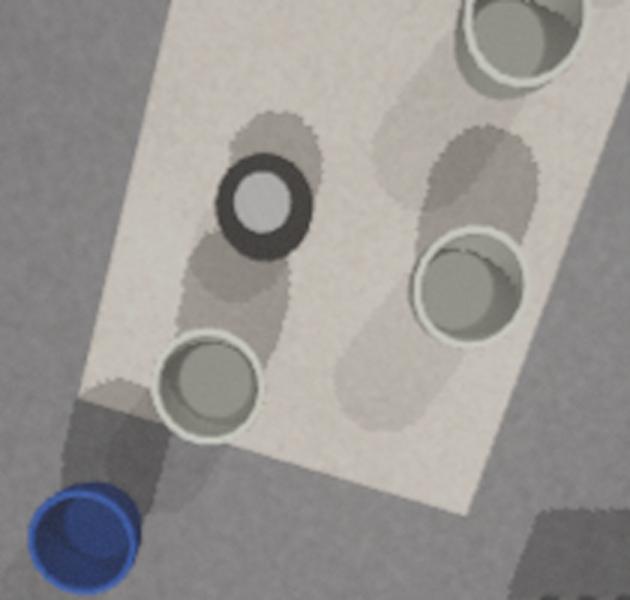

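Call:
play_rows([
  [8, 12, -40, 0, 0],
  [8, 12, -50, 0, 0],
  [8, 12, -50, 0, 0],
  [8, 12.5, -50, 0, 0],
  [0.5, 0.5, -20, 0, 0],
  [0, 0, 0, 0, 0],
  [0, 0, 0, 0, 0],
])

```text
time_s: 36.3
ee_pos: [362.7, -331.0, 141.8]
ee_rot: [179.9, -0.1, 17.0]
force: [0.9, -0.2, 0.1]
gripper_width: 91.1
```

```bash
python3 look.py w10; python3 -c "
import pickle
from h import *
s=pickle.load(open('pics/w10.pkl','rb'))
print(proj('wrist',[[361.6,-330.7,52]],s))"
```

```text
36.3 [ 362.7 -331.   141.8] [ 1.7988e+02 -7.0000e-02  1.7000e+01] [ 0.9 -0.2  0.1] 91.1
[[323.15933767 202.22064454]]
```

View pics/w10.png

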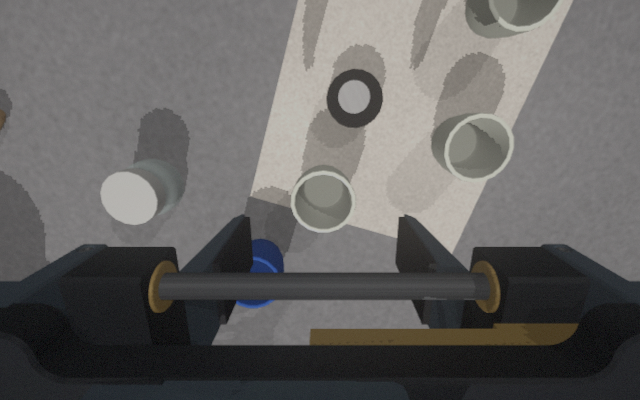

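Call:
play_rows([
  [-1, 0, -40, 0, 0],
  [0, 0, -40, 0, 0],
  [0, 0, -20, 0, 0],
  [0, 0, -5, 0, 0],
  [0, 0, 0, 0, 0],
  [0, 0, 0, 0, 0.25],
  [0, 0, 0, 0, 0.35],
  [0, 0, 0, 0, 0.45],
  [0, 0, 0, 0, 0.5],
  [0, 0, 0, 0, 0.5],
  [0, 0, 0, 0, 0.5],
], newtons=20)

```text
time_s: 37.72
ee_pos: [360.9, -330.9, 35.9]
ee_rot: [180.0, -0.0, 16.9]
force: [-1.2, 0.6, 3.9]
gripper_width: 56.8
```

Call:
play_rows([
  [0, 0, 5, 0, 0.5],
  [0, 0, 20, 0, 0.5],
  [0, 0, 45, 0, 0.5],
  [0, 0, 50, 0, 0.5],
  [0, 0, 50, 0, 0.5],
  [9, 13, 40, 0, 0.5],
  [23, 34, 0, 0, 0.5],
  [32, 48, 0, 0, 0.5],
  [32, 48, 0, 0, 0.5],
  [32, 48, 0, 0, 0.5],
  [32, 48, 0, 0, 0.5],
  [32, 48, 0, 0, 0.5],
  [32, 48, 0, 0, 0.5],
  [32, 47, 0, 0, 0.5],
  [23, 34, 0, 0, 0.5],
  [10, 13.3, 0, 0, 0.5],
  [0, 0, 0, 0, 0.5],
  [0, 0, 0, 0, 0.5],
  [0, 0, 0, 0, 0.5],
])

```text
time_s: 40.1
ee_pos: [649.2, 97.1, 246.0]
ee_rot: [180.0, 0.0, 16.8]
force: [0.2, -0.1, -2.2]
gripper_width: 56.7
```

```bash
python3 look.py w11
cat > ov11.py <<'E'
from fit import *
import sys
tag=sys.argv[1];s=pickle.load(open(f'pics/{tag}.pkl','rb'))
x0,y0,k=100,60,2
im=cv2.resize(cv2.imread(f'pics/{tag}.png')[y0:320,x0:500],None,fx=k,fy=k,interpolation=cv2.INTER_CUBIC)
o=(596.4,130.2,16.9)
def L(P,col):
    p=(proj('wrist',[W(o,*q) for q in P],s)-[x0,y0]+.5)*k-.5
    cv2.polylines(im,[np.round(p).astype(int)],True,col,1)
z=124
L([(a,b,z+16) for a,b in((94,102),(-94,102),(-94,-102),(94,-102))],(0,0,255))
L([(a,b,z+62) for a,b in((6,50),(-6,50),(-6,-50),(6,-50))],(0,255,0))
for u in(42,-42):
  for v in(44,-44): L([(u+a,v+b,z+18) for a,b in((36,42),(-36,42),(-36,-42),(36,-42))],(255,0,0))
cv2.imwrite(f'pics/{tag}o.png',im)
E
python3 ov11.py w11
```

```text
40.1 [649.2  97.1 246. ] [179.98   0.    16.84] [ 0.2 -0.1 -2.2] 56.7
```

View pics/w11o.png

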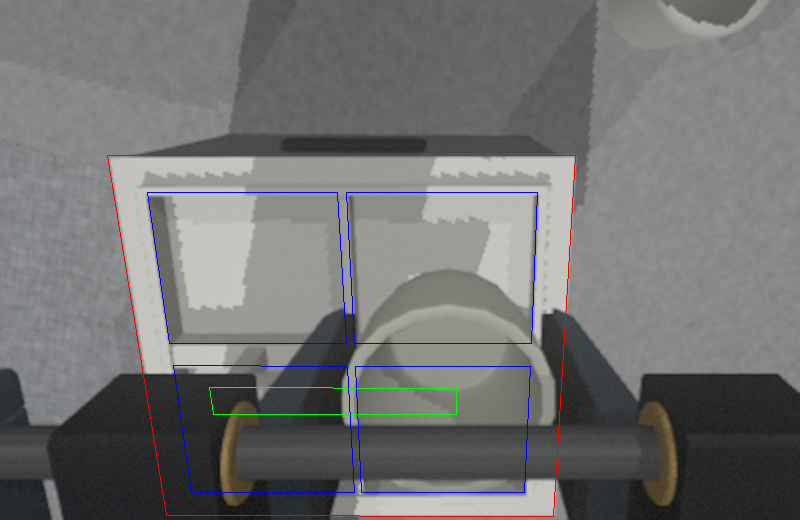

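Call:
play_rows([
  [0.5, 0.5, -20, 0, 0.5],
  [0, 0, -30, 0, 0.5],
  [0, 0, -17, 0, 0.5],
  [0, 0, -6, 0, 0.5],
  [0, 0, -3, 0, 0.5],
  [0, 0, -2, 0, 0.5],
  [0, 0, -1, 0, 0.5],
  [0, 0, -1, 0, 0.5],
  [0, 0, -1, 0, 0.5],
  [0, 0, 0, 0, 0.5],
])

```text
time_s: 41.4
ee_pos: [650.2, 99.0, 164.5]
ee_rot: [180.0, 0.0, 16.9]
force: [0.3, 0.0, -1.6]
gripper_width: 56.9
```

Call:
play_rows([
  [0, 0, -0.5, 0, 0.5],
  [0, 0, -0.4, 0, 0.5],
  [0, 0, 0, 0, 0.5],
])

```text
time_s: 41.78
ee_pos: [650.3, 99.0, 163.9]
ee_rot: [180.0, -0.0, 16.9]
force: [-1.0, 0.4, -0.2]
gripper_width: 56.8
```

Call:
play_rows([
  [0, 0, -0.3, 0, 0.5],
  [0, 0, 0, 0, 0.35],
  [0, 0, 0, 0, 0.24],
  [0, 0, 0, 0, 0.24],
  [0, 0, 10, 0, 0.24],
  [0, 0, 40, 0, 0.24],
  [0, 0, 40, 0, 0.24],
  [-18.8, -48.9, 0, 0, 0.2],
  [-18.8, -48.9, 0, 0, 0.1],
  [-18.8, -48.9, 0, 0, 0],
  [-18.8, -48.9, 0, 0, 0],
  [-18.8, -48.9, 0, 0, 0],
  [-18.8, -48.9, 0, 0, 0],
  [-18.8, -48.9, 0, 0, 0],
  [-18.8, -48.9, 0, 0, 0],
  [-18.8, -48.9, -36, 0, 0],
  [-18.8, -48.9, -36, 0, 0],
  [-18.8, -48.5, -36, 0, 0],
  [0, 0, 0, 0, 0],
  [0, 0, 0, 0, 0],
])

```text
time_s: 44.28
ee_pos: [444.8, -436.3, 147.9]
ee_rot: [180.0, -0.1, 16.9]
force: [0.4, -0.2, 0.5]
gripper_width: 91.1
```

```bash
python3 look.py w12; python3 -c "
import pickle
from h import *
s=pickle.load(open('pics/w12.pkl','rb'))
print(proj('wrist',[[443.6,-438.4,52],[556.4,-423.4,52]],s))"
```

```text
44.275 [ 444.8 -436.3  147.9] [ 1.7996e+02 -6.0000e-02  1.6900e+01] [ 0.4 -0.2  0.5] 91.1
[[325.87827946 200.88134711]
 [349.82145174  64.88020602]]
```

View pics/w12.png

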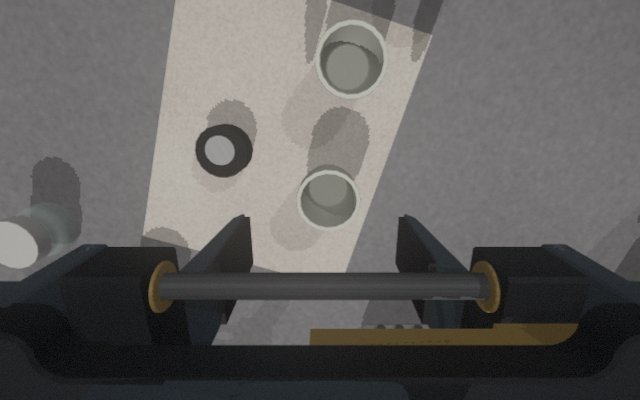

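Call:
play_rows([
  [-0.5, -3, -45, 0, 0],
  [0, 0, -42, 0, 0],
  [0, 0, -20, 0, 0],
  [0, 0, -5, 0, 0],
  [0, 0, 0, 0, 0],
  [0, 0, 0, 0, 0.25],
  [0, 0, 0, 0, 0.35],
  [0, 0, 0, 0, 0.45],
  [0, 0, 0, 0, 0.5],
  [0, 0, 0, 0, 0.5],
  [0, 0, 0, 0, 0.5],
])

```text
time_s: 45.7
ee_pos: [444.0, -439.7, 35.4]
ee_rot: [179.9, -0.0, 16.9]
force: [0.3, -1.2, 2.2]
gripper_width: 57.2
```

Call:
play_rows([
  [0, 0, 5, 0, 0.5],
  [0, 0, 20, 0, 0.5],
  [0, 0, 45, 0, 0.5],
  [0, 0, 50, 0, 0.5],
  [0, 0, 50, 0, 0.5],
  [3, 15, 40, 0, 0.5],
  [9, 37, 0, 0, 0.5],
  [14, 56, 0, 0, 0.5],
  [14, 56, 0, 0, 0.5],
  [14, 56, 0, 0, 0.5],
  [14, 56, 0, 0, 0.5],
  [14, 56, 0, 0, 0.5],
  [14, 56, 0, 0, 0.5],
  [14, 56, 0, 0, 0.5],
  [11, 47, 0, 0, 0.5],
  [4.6, 22.7, 0, 0, 0.5],
  [0, 0, 0, 0, 0.5],
  [0, 0, 0, 0, 0.5],
  [0, 0, 0, 0, 0.5],
])

```text
time_s: 48.08
ee_pos: [569.1, 73.3, 245.0]
ee_rot: [180.0, 0.0, 16.8]
force: [-0.1, 0.1, -1.5]
gripper_width: 56.9
```

```bash
python3 look.py w13; python3 ov11.py w13
```

```text
48.075 [569.1  73.3 245. ] [1.7998e+02 3.0000e-02 1.6850e+01] [-0.1  0.1 -1.5] 56.9
```

View pics/w13o.png

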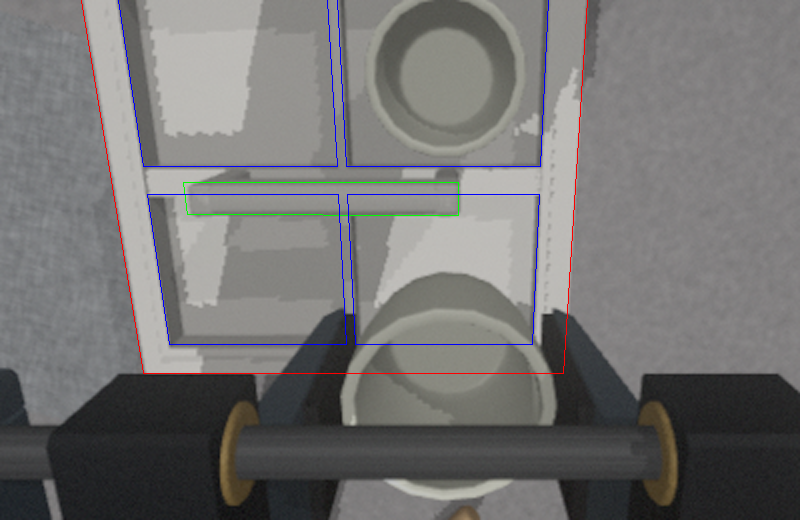

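Call:
play_rows([
  [0, 0, -20, 0, 0.5],
  [0, 0, -30, 0, 0.5],
  [0, 0, -17, 0, 0.5],
  [0, 0, -6, 0, 0.5],
  [0, 0, -3, 0, 0.5],
  [0, 0, -2, 0, 0.5],
  [0, 0, -1, 0, 0.5],
  [0, 0, -1, 0, 0.5],
  [0, 0, -1, 0, 0.5],
  [0, 0, 0, 0, 0.5],
])

```text
time_s: 49.38
ee_pos: [569.4, 74.5, 164.0]
ee_rot: [180.0, 0.0, 16.9]
force: [-0.8, -0.8, -1.0]
gripper_width: 57.1
```

Call:
play_rows([
  [0, 0, -0.5, 0, 0.5],
  [0, 0, -0.4, 0, 0.5],
  [0, 0, 0, 0, 0.5],
])

```text
time_s: 49.75
ee_pos: [569.5, 74.5, 163.5]
ee_rot: [180.0, -0.0, 16.9]
force: [-0.5, 0.1, 2.1]
gripper_width: 56.9
```

Call:
play_rows([
  [0, 0, 0, 0, 0.35],
  [0, 0, 0, 0, 0.24],
  [0, 0, 0, 0, 0.24],
  [0, 0, 10, 0, 0.24],
  [0, 0, 40, 0, 0.24],
  [0, 0, 40, 0, 0.24],
  [-1.2, -55.4, 0, 0, 0.2],
  [-1.2, -55.4, 0, 0, 0.1],
  [-1.2, -55.4, 0, 0, 0],
  [-1.2, -55.4, 0, 0, 0],
  [-1.2, -55.4, 0, 0, 0],
  [-1.2, -55.4, 0, 0, 0],
  [-1.2, -55.4, -26, 0, 0],
  [-1.2, -55.4, -26, 0, 0],
  [-1.2, -55.3, -26, 0, 0],
  [0, 0, -27, 0, 0],
  [0, 0, 0, 0, 0],
  [0, 0, 0, 0, 0],
])

```text
time_s: 52.0
ee_pos: [559.4, -424.0, 149.8]
ee_rot: [179.9, -0.1, 17.0]
force: [0.5, -1.5, -0.4]
gripper_width: 91.0
```

```bash
python3 look.py w14; python3 -c "
import pickle
from h import *
s=pickle.load(open('pics/w14.pkl','rb'))
print(proj('wrist',[[558.5,-424,52]],s))"
```

```text
52.0 [ 559.4 -424.   149.8] [ 1.7989e+02 -7.0000e-02  1.6970e+01] [ 0.5 -1.5 -0.4] 91.0
[[323.61103222 199.22093638]]
```

View pics/w14.png

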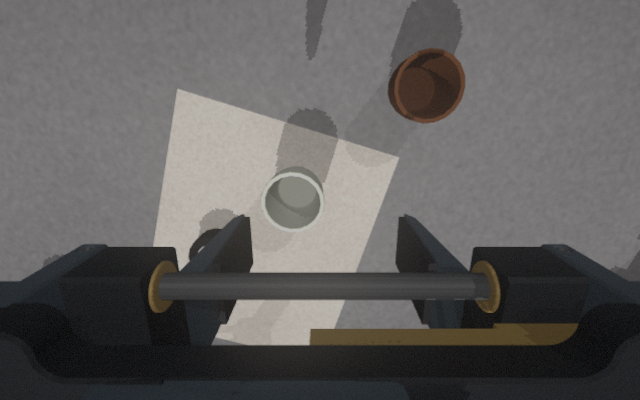

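```bash
python3 -c "
import pickle
from h import *
s=pickle.load(open('pics/w14.pkl','rb'))
print(back('wrist',[[293,201.0]],52,s),back('wrist',[[207,240]],24,s),back('wrist',[[250,340]],0,s))
f=env.grab_frame('top')[:,:,::-1];cv2.imwrite('pics/t14.png',cv2.resize(f[90:300,200:520],None,fx=2.4,fy=2.4))"
```

```text
[[ 548.82657485 -398.15266724]] [[ 471.64321138 -323.66953191]] [[ 336.35879169 -394.64519596]]
```

View pics/t14.png

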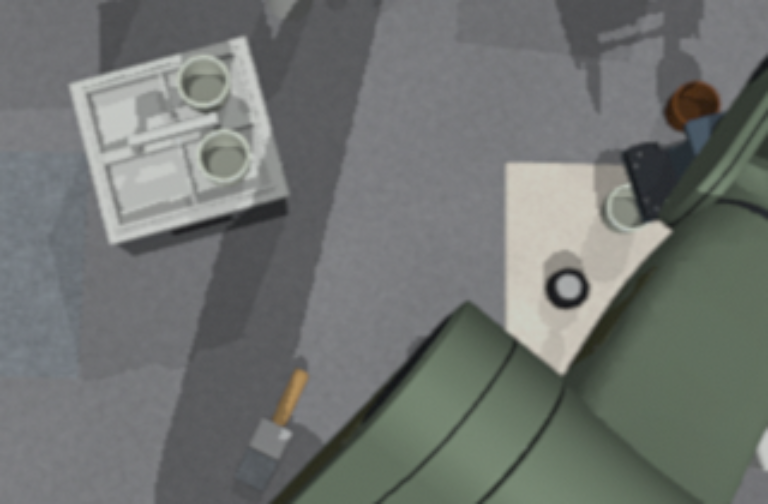

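Call:
play_rows([
  [-10.5, 26, 0, 0, 0],
  [0, 0, -30, 0, 0],
  [0, 0, 0, 0, 0],
  [0, 0, 0, 0, 0],
])

```text
time_s: 52.6
ee_pos: [549.0, -398.4, 119.8]
ee_rot: [179.9, -0.1, 17.0]
force: [0.6, 0.6, 0.6]
gripper_width: 91.1
```

```bash
python3 look.py w15; python3 -c "
import pickle
from h import *
s=pickle.load(open('pics/w15.pkl','rb'))
print(proj('wrist',[[548.8,-398.2,52]],s))"
```

```text
52.6 [ 549.  -398.4  119.8] [ 1.7988e+02 -8.0000e-02  1.6950e+01] [0.6 0.6 0.6] 91.1
[[323.53594392 209.96333829]]
```

View pics/w15.png

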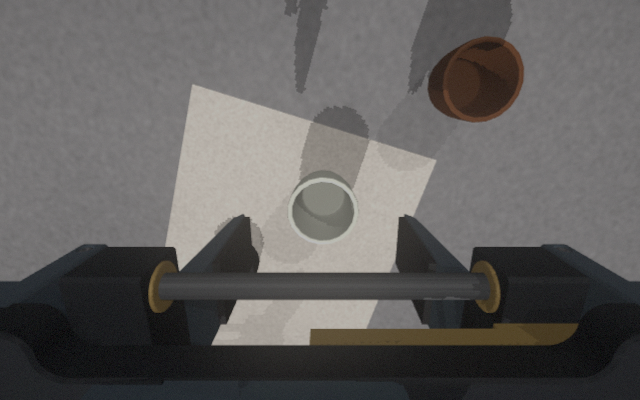

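Call:
play_rows([
  [0, 0, -30, 0, 0],
  [0, 0, -32, 0, 0],
  [0, 0, -16, 0, 0],
  [0, 0, -5, 0, 0],
  [0, 0, 0, 0, 0],
  [0, 0, 0, 0, 0.25],
  [0, 0, 0, 0, 0.35],
  [0, 0, 0, 0, 0.45],
  [0, 0, 0, 0, 0.5],
  [0, 0, 0, 0, 0.5],
  [0, 0, 0, 0, 0.5],
])

```text
time_s: 54.02
ee_pos: [548.2, -398.0, 35.4]
ee_rot: [180.0, -0.0, 16.9]
force: [-0.8, 0.6, 2.3]
gripper_width: 55.4
```

Call:
play_rows([
  [0, 0, 5, 0, 0.5],
  [0, 0, 20, 0, 0.5],
  [0, 0, 45, 0, 0.5],
  [0, 0, 50, 0, 0.5],
  [0, 0, 50, 0, 0.5],
  [2, 15, 40, 0, 0.5],
  [5, 37, 0, 0, 0.5],
  [7, 57, 0, 0, 0.5],
  [7, 57, 0, 0, 0.5],
  [7, 57, 0, 0, 0.5],
  [7, 57, 0, 0, 0.5],
  [7, 57, 0, 0, 0.5],
  [7, 57, 0, 0, 0.5],
  [7, 57, 0, 0, 0.5],
  [7, 57, 0, 0, 0.5],
  [7, 50, 0, 0, 0.5],
  [5, 25.4, 0, 0, 0.5],
  [0, 0, 0, 0, 0.5],
  [0, 0, 0, 0, 0.5],
  [0, 0, 0, 0, 0.5],
])

```text
time_s: 56.52
ee_pos: [623.1, 183.7, 245.3]
ee_rot: [180.0, 0.0, 16.8]
force: [0.3, 0.0, -1.1]
gripper_width: 55.7
```

```bash
python3 look.py w16; python3 ov11.py w16
```

```text
56.525 [623.1 183.7 245.3] [1.7997e+02 1.0000e-02 1.6820e+01] [ 0.3  0.  -1.1] 55.7
```

View pics/w16o.png

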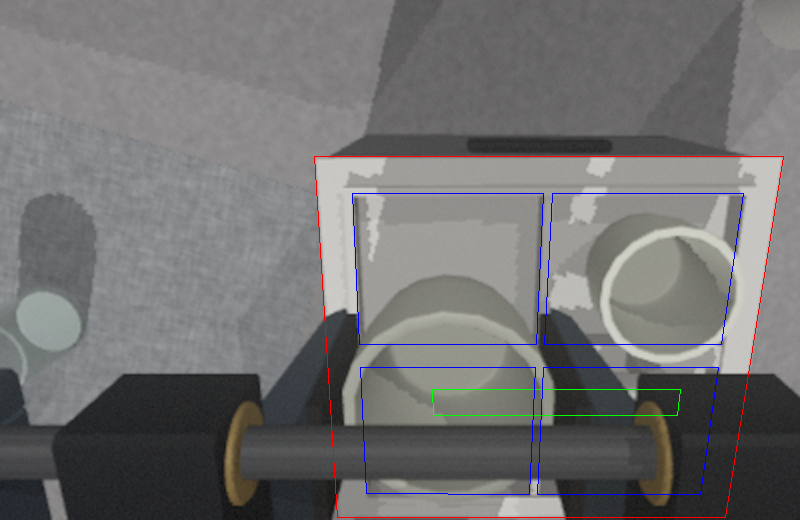

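Call:
play_rows([
  [0.5, 1.2, -20, 0, 0.5],
  [0, 0, -30, 0, 0.5],
  [0, 0, -17, 0, 0.5],
  [0, 0, -6, 0, 0.5],
  [0, 0, -3, 0, 0.5],
  [0, 0, -2, 0, 0.5],
  [0, 0, -1, 0, 0.5],
  [0, 0, -1, 0, 0.5],
  [0, 0, -1, 0, 0.5],
  [0, 0, 0, 0, 0.5],
])

```text
time_s: 57.82
ee_pos: [623.6, 186.6, 164.1]
ee_rot: [180.0, 0.0, 16.9]
force: [0.8, -0.1, -2.9]
gripper_width: 55.4
```

Call:
play_rows([
  [0, 0, -0.5, 0, 0.5],
  [0, 0, -0.4, 0, 0.5],
  [0, 0, 0, 0, 0.5],
])

```text
time_s: 58.2
ee_pos: [623.7, 186.6, 163.4]
ee_rot: [180.0, -0.0, 16.9]
force: [-0.1, 0.8, -0.2]
gripper_width: 55.5
```

Release, rise, and move back to view the packed case.

Call:
play_rows([
  [0, 0, -0.4, 0, 0.5],
  [0, 0, 0, 0, 0.35],
  [0, 0, 0, 0, 0.24],
  [0, 0, 0, 0, 0.24],
  [0, 0, 10, 0, 0.24],
  [0, 0, 40, 0, 0.24],
  [0, 0, 50, 0, 0.24],
  [-20, -20, 50, 0, 0.24],
  [-40, -20, 40, 0, 0.24],
  [-40, -20, 0, 0, 0.24],
  [-10, -10, 0, 0, 0.24],
  [0, 0, 0, 0, 0.24],
  [0, 0, 0, 0, 0.24],
])

```text
time_s: 59.82
ee_pos: [514.5, 116.9, 352.4]
ee_rot: [-180.0, 0.0, 16.9]
force: [-0.1, -1.1, -0.7]
gripper_width: 69.2
```

```bash
python3 look.py w17; python3 -c "
from h import *
f=env.grab_frame('scene')[:,:,::-1]
cv2.imwrite('pics/s17.png',cv2.resize(f[120:360,180:460],None,fx=2.5,fy=2.5,interpolation=cv2.INTER_CUBIC))"
```

```text
59.825 [514.5 116.9 352.4] [-1.7999e+02  1.0000e-02  1.6930e+01] [-0.1 -1.1 -0.7] 69.2
```

View pics/w17.png

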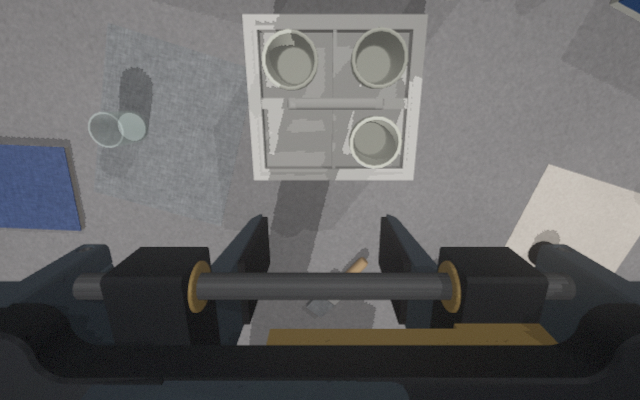

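View pics/s17.png

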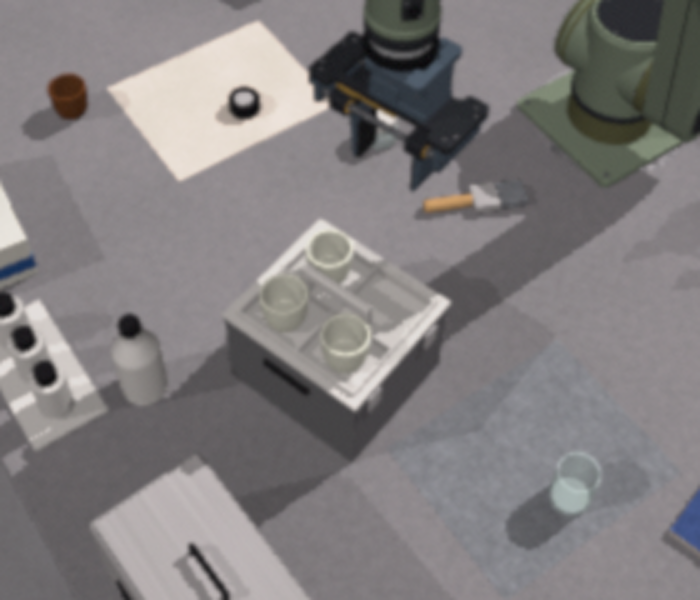

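The pictures show three crucibles standing in separate pockets (wrist pixels (291,60), (379,58), (374,142)). The tray sits flush on the rim, the beaker at (120,128) and the mount are where they were, and the gripper touches nothing.

```bash
python3 -c "
from workcell import env
print(env.job_done(), env.state()['time_s'])"
```

```text
the job is handed in; nothing more can be done
the job is handed in; nothing more can be done
```

The case is packed, and I handed the job in at about 60 s of the 210 s allowed. No verdict was reported.

- **Flasks:** There were three. Each was lowered slowly until its base met the floor of its own cell and then released. A picture taken before the tray went on showed all three upright.
- **Tray:** I carried it empty by its handle and lowered it into the case's mouth without feeling it touch the sides. It came to rest at the fitted height, and the scene and top pictures then showed the flange flush all round on the rim.
- **Crucibles:** There were three. They went in after the tray was fitted, each lowered upright into its own pocket. One had been knocked about 27 mm aside before I reached it, so I measured it again and then picked it up. It read slightly narrower in the jaws (55.5 mm against about 57 mm) because I gripped it a little off centre, but it stands level.
- **Left alone:** I did not touch the beaker, the specimen mount, the brown and blue look-alikes or the white-lidded jar.

The last wrist and scene pictures showed all of this still in place, with the gripper clear. The highest force I read was about 6 N. The top camera's first estimate of the case was about 5 mm off the wrist camera's; I used the wrist camera's, and later overlays confirmed it.

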